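# Clear the carving bench into the tool case and the work tray

### The job

Clear up the carving bench: fold the wooden tool case's lid back until it stands upright or leans a little beyond, then sort what lies on the bench - gouges into the case's wide compartment on the hinge side, sharpening stones into its narrow compartment, and the rough-carved wooden pieces (spoon, leaf) into the open plywood tray. When everything is in its place, fold the lid fully shut. Leave the mallet, the oil jar and the mug where they stand.

Things in the scene. Friction and masses are not known exactly. Their poses are not given: they have to be found in the camera images.
- case: wooden tool case fixed to the bench, 230 (x) x 200 (y) x 75 mm high without lid, walls and floor 8 mm. Origin at the centre of its underside, z up, y towards the lid's hinge. A divider along x, its top 58 mm above the bench, parts it: the wide gouge compartment spans y from -21 to +92 mm, the narrow stone compartment y from -92 to -28 mm; both span x from -107 to +107 mm
- case_lid (a joint): angle of the case's lid, rad: 0 shut, 1.57 upright, stop at 1.95. A wooden panel 230 x 212 x 10 mm hinged along the top of the case's +y wall; the hinge is stiff (about 0.5 N m), so the lid stays at any angle, and it must be moved all the way by hand
- lid_hinge (a point): middle of the hinge line, 75 mm above the bench, at the underside of the lid (x along the hinge, as the case's x). Shut, the lid's 10 mm thickness lies above this line, its top 85 mm above the bench
- lid_edge (a point): middle of the lid's free edge, half-way through its 10 mm thickness, 212 mm from the hinge; axes turn with the lid: -y points from hinge to free edge, z out of the lid's outer face. Shut, the edge stands out 12 mm past the case's wall
- tray: open plywood tray fixed to the bench, 220 (x) x 160 (y) x 45 mm high, walls 6 mm; origin at the centre of its underside, z up
- gouge_1_mid (a point): gouge: light turned wooden handle 100 mm long and about 26 mm thick (lies at rest like a square bar, does not roll) with a thin steel blade that sticks out 60 mm past the handle's +x end; about 120 g. This point is the middle of the handle, on its axis, 13 mm above the table when it lies there; x runs along the handle towards the blade, z up
- gouge_2_mid (a point): gouge: medium-brown turned wooden handle 100 mm long and about 26 mm thick (lies at rest like a square bar, does not roll) with a thin steel blade that sticks out 60 mm past the handle's +x end; about 120 g. This point is the middle of the handle, on its axis, 13 mm above the table when it lies there; x runs along the handle towards the blade, z up
- gouge_3_mid (a point): gouge: dark turned wooden handle 100 mm long and about 26 mm thick (lies at rest like a square bar, does not roll) with a thin steel blade that sticks out 60 mm past the handle's +x end; about 120 g. This point is the middle of the handle, on its axis, 13 mm above the table when it lies there; x runs along the handle towards the blade, z up
- stone_1_mid (a point): grey sharpening stone, a plain block 75 x 30 x 22 mm, about 130 g. This point is its centre, x along its length, z up
- stone_2_mid (a point): grey sharpening stone, a plain block 75 x 30 x 22 mm, about 130 g. This point is its centre, x along its length, z up
- spoon_mid (a point): rough-carved wooden spoon without any steel, 145 mm long, about 60 g: straight handle 18 mm wide and 16 mm high, round bowl 43 mm wide and 20 mm high. This point is on the handle just behind the bowl (near the centre of mass), 8 mm above the underside; x points to the bowl, whose centre is 44 mm ahead; the handle reaches 80 mm back; z up
- leaf_mid (a point): rough-carved wooden leaf, a flat block about 90 mm long (x), 40 mm wide in its middle (50 mm long part with straight sides), 20 mm high, pointed at both ends, about 60 g. This point is its centre, z up
- mallet: bystander: wooden carver's mallet standing on its head, 80 mm across, 207 mm high; origin under its centre
- oil_jar: bystander: amber jar with a dark lid, 60 mm across, 90 mm high; origin under its centre
- mug: bystander: white mug, 80 mm across, 90 mm high; origin under its centre
Not all that is in view belongs to the job. What is shaped like the part that bears gouge_2_mid but yellow is not meant.

How it is judged:
By the outcome, as a careful person would: the job done as asked, in the order asked, and still so for the second after the job is handed in, with the robot touching nothing.
Of gouge_1, gouge_2, gouge_3, stone_1, stone_2, spoon, leaf only 5 to 7 are there at a start; the rules pass over those that are not, and their reading is None.
At some moment in a run one of gouge_1, gouge_2, gouge_3, stone_1, stone_2, spoon, leaf may be knocked a few centimetres aside while the robot is not near it.
Once in a run the grip may slacken for a moment while it holds something.
It also fails if it takes over 210 s, if anything falls off the work surface, if the arm or the gripper's body presses on something with over 40 N, if the wrist force passes 120 N, or if a joint passes its speed limit or range.

### The arm

A 6-joint arm with a two-finger parallel gripper is mounted at the origin on the work surface. World frame = base frame: x ahead of the robot, y to its left, z up, the work surface at z = 0. Lengths are in m, angles in rad, forces in N, time in s.
With the tool pointing down it reaches from about 0.35 to 0.85 m from the base axis. Payload 8.1 kg.
Tool frame: the origin (TCP) lies at the very end of the fingers, on their centre line; the grasp point (between the pads) lies 19 mm behind it (pinch_z is the distance from the TCP to the grasp point, in m); z points along the fingers, y is the direction in which the jaws open and shut (so a half turn about z gives the same grasp; the last joint's range is limited). The gripper opens to 93 mm and grips with 3 to 60 N. Pads are 15 mm wide; open, the fingers measure 128 mm over their backs; the gripper's body (75 mm by 188 mm) begins 65 mm behind the grasp point.
Start: joints at [-1.31, 0.13, 1.488, -0, 1.523, -0.085], TCP at [0.203, -0.564, 0.219] pointing down, gripper open.
Joint ranges: [-2.96, 2.96], [-0.89, 2.26], [0.02, 2.5], [-1.34, 4.48], [0, 2.73], [-2.66, 2.66]. Speed limits (rad/s): [2.39, 2.39, 2.79, 3.14, 3.14, 3.14].

### API

Orientations are given as a rotation vector (axis times angle).
In Python, from plant import * gives the robot as it stands.
- The arm moves only by the tool move_arm, never from a script. Its argument "series" is a list of rows, each a list of 7 numbers: the shift along the tool's x, y, z each as a share of 10 cm, from -1 to 1, then the turn, a rotation vector about the tool's x, y, z each as a share of 180 degrees, from -1 to 1, then the opening, from -1 (shut) to 1 (fully open). In form: [[dx, dy, dz, rx, ry, rz, jaw], ...]. A call has 1 to 8 rows; each row is the pose to reach, as a shift and turn from the pose commanded when the call began, along the tool's axes at that moment, turning the shorter way round; what a row does not reach only later rows make up. A row lasts 1/10 s, in which the tool goes at most 50 mm and 8.59 degrees, less where a joint would pass 70% of its speed; a pose out of reach is approached as far as the arm can. A call with a number of a shift or a turn outside -1 to 1 is refused whole. A call with a gripper value outside its range is refused whole. The fingers move at their own pace and stop on an object; "squeeze" is the grip in N (left out, the last holds). Time passes only in rows, so rows that repeat a pose let the fingers close. It gives the time, the measured TCP pose, the force and the opening at its end, in the units of the state.
- read_state(): the state, without advancing time (a new reading comes with each control period).
- read_camera(name): name is "side" or "top"; returns a dict with "frame" (480x640x3 uint8, red, green, blue), "K" (3x3 intrinsics, pixels), "rvec" (rotation vector, rad) and "tvec" (3), from world to camera coordinates, as OpenCV has them. Camera axes: x right, y down, z forward; pixel columns grow to the right and rows downward; lengths in m; the calibration is good to about 2 mm. A picture is of the moment at which its call begins. There is no depth.
- close_job(): hands the job in, once; it reports no verdict.
The state is a dict: "t": time; "q": joint angles; "dq": joint speeds; "joint_torque": joint torques, N m; "tool_pos": TCP position; "orientation": TCP orientation; "force": force on the tool from outside, world axes, zero at the start; "wrist_torque": the same for the moment, N m; "opening": finger opening in m.
Only numpy, scipy, OpenCV 4.12 (cv2) and the standard library are available. Lean on these libraries where they do the work, as an engineer would, in place of code of your own. Each camera call takes 0.05 s, during which the arm holds its last target.

## Working session

There is one attempt and no reset: what is moved stays moved. The work goes in short steps, Python scripts to look and compute and a tool call to move; the robot and the scene stay as the last step left them, time stands still between calls to the robot, and variables do not carry over. Pictures are saved under pics/ and viewed, and the job is handed in when it is done.

Besides the shell and the picture viewer there is one more tool, called as a command line: name --pt "numbers of a row" for each row, then --argument value for the rest. move_arm: Moves the arm, as the interface text tells. Shift numbers are shares of 10 cm and turn numbers shares of 180 degrees, none past 1 either way. Its arguments: {"type":"object","properties":{"series":{"type":"array","items":{"type":"array","items":{"type":"number"}}},"squeeze":{"type":"number"}},"required":["series"]}

```bash
ls; mkdir -p pics
cat > h.py <<'E'
import numpy as np, cv2
from plant import *
from scipy.spatial.transform import Rotation as R
def snap(n,tag):
    c=read_camera(n); cv2.imwrite(f'pics/{tag}_{n}.png',c['frame'][:,:,::-1]); np.savez(f'pics/{tag}_{n}.npz',**c); return c
def ray(c,u,v):
    Rm=cv2.Rodrigues(np.array(c['rvec'],float))[0]; t=np.array(c['tvec'],float).ravel()
    d=Rm.T@np.linalg.solve(np.array(c['K']),[u,v,1.]); return -Rm.T@t,d
def onz(c,u,v,z):
    o,d=ray(c,u,v); return o+d*(z-o[2])/d[2]
def proj(c,P):
    return cv2.projectPoints(np.array(P,float).reshape(-1,3),np.array(c['rvec'],float),np.array(c['tvec'],float),np.array(c['K'],float),None)[0].reshape(-1,2)
E
python3 - <<'E'
from h import *
for n in('top','side'):
    c=snap(n,'a'); print(n,c['K'],c['rvec'],c['tvec'],ray(c,320,240))
print(read_state())
E
```

```text
pics
top [[554.93734366   0.         314.59730357]
 [  0.         554.93734366 241.72799191]
 [  0.           0.           1.        ]] [ 2.17873427 -2.15159243  0.0817299 ] [0.06230802 0.45107399 1.2847544 ] (array([0.32884942, 0.04403995, 1.32206749]), array([ 0.09616694,  0.00861165, -0.99538045]))
side [[477.42259051   0.         331.97235494]
 [  0.         477.42259051 241.06411302]
 [  0.           0.           1.        ]] [ 2.09985164 -0.12077383  0.09417079] [-0.46332538  0.11515737  1.11110014] (array([ 0.33547602, -0.94895822,  0.67037996]), array([ 0.09192688,  0.85855885, -0.50503463]))
{'t': 0.1, 'q': array([-1.31038396e+00,  1.31094636e-01,  1.48916796e+00, -4.36936794e-05,
        1.52302225e+00, -8.54127716e-02]), 'dq': array([ 1.15765578e-03, -8.43504399e-04, -9.02317267e-04, -4.33479109e-04,
       -3.55022029e-05,  3.66401333e-04]), 'joint_torque': array([ 7.67611145e-04, -5.61340535e+01, -4.93095088e+01,  7.69917341e-02,
        2.90209427e-02, -7.12144924e-05]), 'tool_pos': array([ 0.2032467 , -0.56397014,  0.21768832]), 'orientation': array([-3.09308728e+00, -5.40231867e-01,  3.00415485e-04]), 'force': array([0.27516436, 0.16407966, 0.08490473]), 'wrist_torque': array([-0.05479519, -0.02185701, -0.03391651]), 'opening': 0.09301156273318596}
```

View pics/a_top.png

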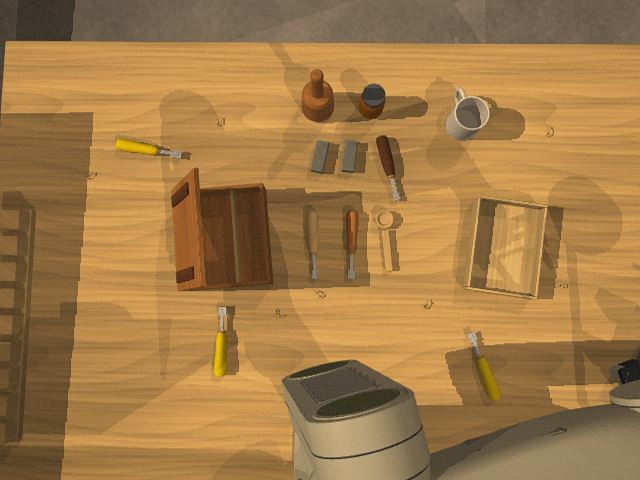

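View pics/a_side.png

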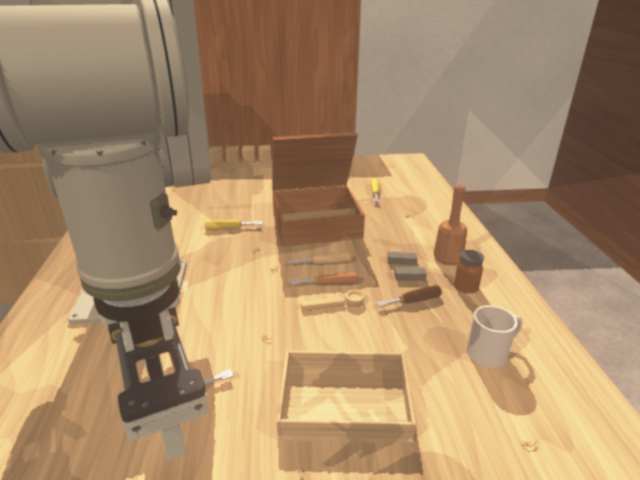

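Run:
```python
import cv2
a=cv2.imread('pics/a_top.png'); b=cv2.imread('pics/a_side.png')
cv2.imwrite('pics/z1.png',cv2.resize(a[160:300,165:285],None,fx=5,fy=4.2857,interpolation=cv2.INTER_CUBIC)[:, :])
cv2.imwrite('pics/z1.png',cv2.resize(a[160:300,160:300],(600,600),interpolation=cv2.INTER_CUBIC))
cv2.imwrite('pics/z2.png',cv2.resize(b[120:260,260:400],(600,600),interpolation=cv2.INTER_CUBIC))
cv2.imwrite('pics/z3.png',cv2.resize(a[125:305,300:560],(780,540),interpolation=cv2.INTER_CUBIC))
```

```text
(no output)
```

View pics/z1.png

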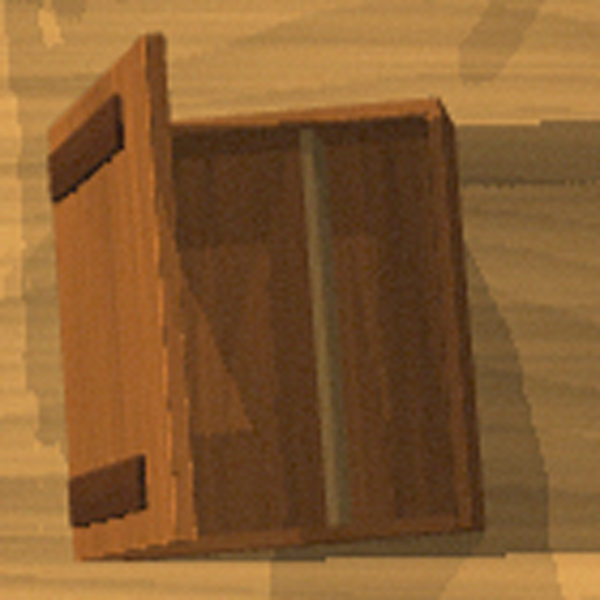

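View pics/z2.png

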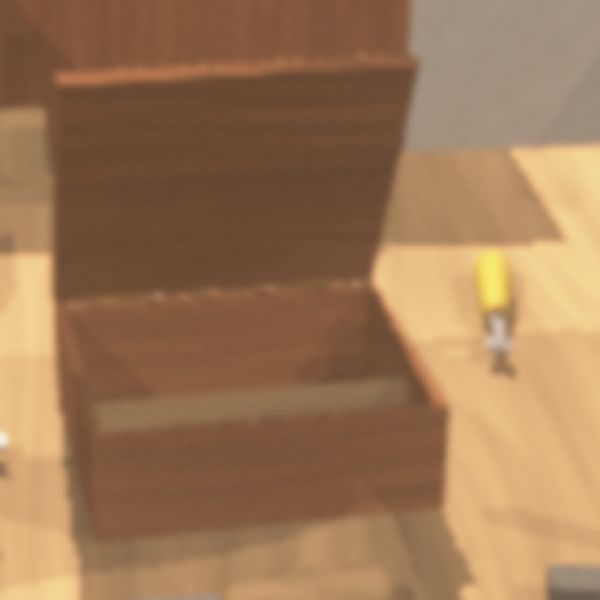

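View pics/z3.png

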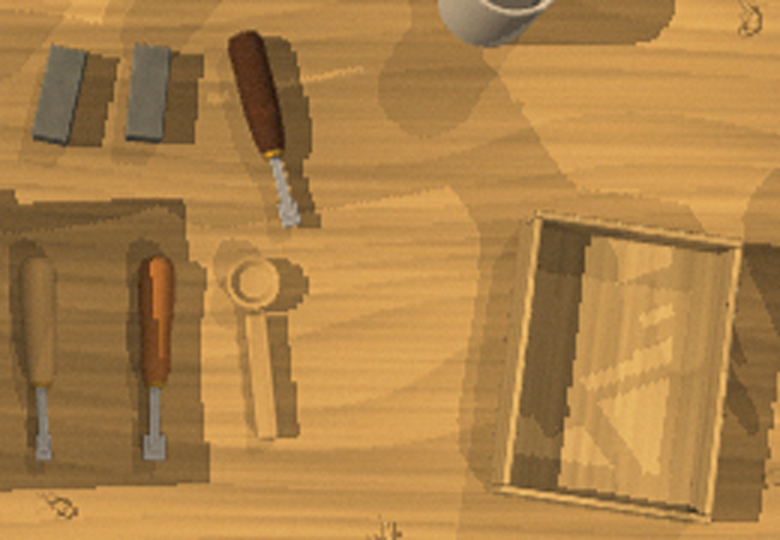

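```bash
cat >> h.py <<'E'
def load(n,tag): return dict(np.load(f'pics/{tag}_{n}.npz'))
def tri(c1,p1,c2,p2):
    o1,d1=ray(c1,*p1);o2,d2=ray(c2,*p2)
    A=np.array([d1,-d2]).T; s=np.linalg.lstsq(A,o2-o1,rcond=None)[0]
    a,b=o1+s[0]*d1,o2+s[1]*d2; return (a+b)/2,np.linalg.norm(a-b)
E
python3 - <<'E'
from h import *
t=load('top','a');s=load('side','a')
k=600/140
T=lambda u,v:(160+u/k,160+v/k)
S=lambda u,v:(260+u/k,120+v/k)
print('edge +x',tri(t,T(155,35),s,S(415,60)))
print('edge -x',tri(t,T(190,540),s,S(55,76)))
print('front+x',tri(t,T(440,98),s,S(446,405)), onz(t,*T(440,98),.075))
print('front-x',onz(t,*T(482,528),.075))
print('hinge out',onz(t,*T(50,130),.08),onz(t,*T(75,558),.08))
Z=lambda u,v:(300+u/3,125+v/3)
print('tray',[onz(t,*Z(*p),.045)[:2].round(4) for p in((537,214),(741,243),(708,520),(497,489))])
E
```

```text
edge +x (array([0.56782597, 0.2955051 , 0.26607063]), np.float64(0.0008467846478595827))
edge -x (array([0.34049014, 0.27170478, 0.26868862]), np.float64(0.00038766246159434444))
front+x (array([0.57802955, 0.18734083, 0.07586947]), np.float64(0.0013308953860893674)) [0.57887822 0.1873801  0.075     ]
front-x [0.35067524 0.16030272 0.075     ]
hinge out [0.55857113 0.39409759 0.08      ] [0.33218261 0.37248896 0.08      ]
tray [array([ 0.5582, -0.3121]), array([ 0.5372, -0.468 ]), array([ 0.3247, -0.4378]), array([ 0.346 , -0.2788])]
```

```bash
python3 - <<'E'
from h import *
t=load('top','a');s=load('side','a')
Z=lambda u,v:(300+u/3,125+v/3)
for n,z,ps in (('g1',.018,[(37,258),(42,385),(43,458)]),('g2',.018,[(157,258),(153,385),(153,460)]),('g3',.018,[(240,33),(275,155),(290,225)]),
 ('s1',.022,[(53,45),(86,50),(68,145),(34,138)]),('s2',.022,[(136,43),(170,46),(160,141),(127,138)]),('sp',.016,[(253,284),(266,437)])):
    print(n,[onz(t,*Z(*p),z)[:2].round(3).tolist() for p in ps])
# bystanders : triangulate
print('mallet top',tri(t,(316.5,71),s,(459,188)),'mug rim',onz(t,467,115,.09),'jar',onz(t,373,93,.09))
print('mallet base',onz(t,318,120,.0), onz(t,300,105,.04),onz(t,334,105,.04))
print('yellow',[onz(t,*p,.018)[:2].round(3) for p in((138,146),(220,350),(486,378))])
E
python3 - <<'E'
import cv2
a=cv2.imread('pics/a_top.png')
cv2.imwrite('pics/z4.png',cv2.resize(a[60:190,290:420],(780,780),interpolation=cv2.INTER_CUBIC)[:600])
E
```

```text
g1 [[0.524, 0.074], [0.423, 0.069], [0.366, 0.068]]
g2 [[0.525, -0.02], [0.424, -0.018], [0.365, -0.018]]
g3 [[0.707, -0.085], [0.608, -0.113], [0.552, -0.125]]
s1 [[0.695, 0.064], [0.691, 0.037], [0.614, 0.051], [0.619, 0.078]]
s2 [[0.697, -0.002], [0.695, -0.029], [0.618, -0.022], [0.62, 0.004]]
sp [[0.505, -0.096], [0.385, -0.107]]
mallet top (array([0.78676306, 0.06643344, 0.20169289]), np.float64(0.008993459290993844)) mug rim [ 0.73657111 -0.27512203  0.09      ] jar [ 0.78648726 -0.06211648  0.09      ]
mallet base [0.751028   0.06402414 0.        ] [0.77447054 0.1066659  0.04      ] [0.77506585 0.02590016 0.04      ]
yellow [array([0.678, 0.497]), array([0.195, 0.285]), array([ 0.141, -0.33 ])]
```

View pics/z4.png

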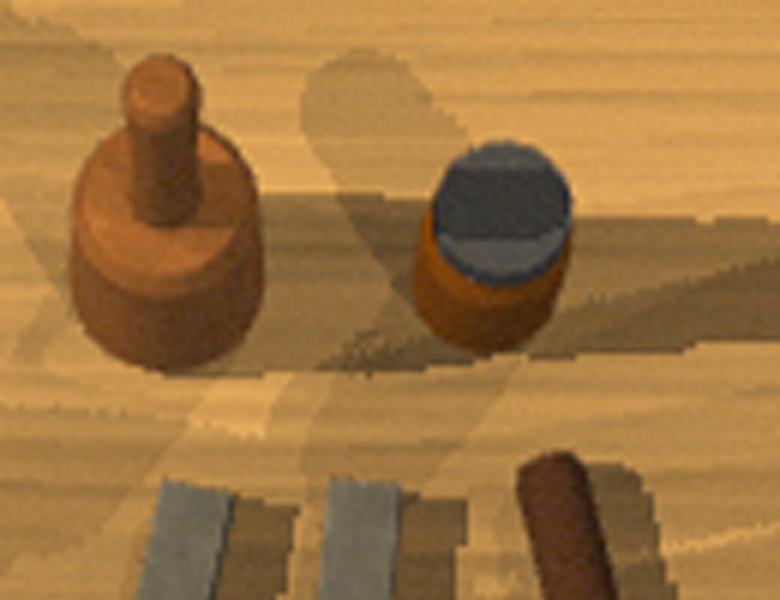

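```bash
cat >> h.py <<'E'
C0=np.array([.4543,.2733]); CY=.105
T0=np.array([.4415,-.3742]); TY=-.156
def c2w(x,y,z=0,o=C0,a=CY): return np.array([o[0]+x*np.cos(a)-y*np.sin(a),o[1]+x*np.sin(a)+y*np.cos(a),z])
def t2w(x,y,z=0): return c2w(x,y,z,T0,TY)
def down(yaw,tilt=0): # tilt about tool x; + => 
    return R.from_euler('z',yaw)*R.from_euler('x',np.pi)*R.from_euler('x',tilt)
def plan(p,yaw=None,tilt=0):
    s=read_state(); R0=R.from_rotvec(s['orientation'])
    d=R0.inv().apply(np.array(p)-s['tool_pos'])/.1
    r=(R0.inv()*down(yaw,tilt)).as_rotvec()/np.pi if yaw is not None else np.zeros(3)
    print('shift',d.round(3),'turn',r.round(4),'n rows>=',round(np.linalg.norm(d)*2,1),round(np.linalg.norm(r)*21,1))
def st():
    s=read_state(); m=R.from_rotvec(s['orientation']).as_matrix()
    print('t',round(s['t'],2),'pos',s['tool_pos'].round(4),'yaw',round(np.arctan2(m[1,0],m[0,0]),3),'zaxis',m[:,2].round(3),'F',s['force'].round(1),'open',round(s['opening'],4),'q',s['q'].round(2))
E
python3 -c "
from h import *
plan([.30,-.45,.30],.105); plan(c2w(0,-.05,.24),.105)"
```

```text
shift [ 1.297 -0.746 -0.822] turn [-0.0005  0.      0.0767] n rows>= 3.4 1.6
shift [ 5.081 -6.541 -0.212] turn [-0.0005  0.      0.0767] n rows>= 16.6 1.6
```

move_arm --pt "0.4 -0.3 -0.3 0 0 0.038 -1" --pt "0.8 -0.6 -0.6 0 0 0.077 -1" --pt "1 -1 -0.8 0 0 0.077 -1" --pt "1 -1 -0.8 0 0 0.077 -1" --squeeze 20

```text
t: 0.5
tool_pos: [0.2652, -0.4344, 0.3016]
orientation: [3.134, 0.167, 0.003]
force: [-0.0, -0.8, -0.4]
opening: 0.0656
```

```bash
python3 -c "
from h import *
st();plan(c2w(0,-.05,.24),.105)"
```

```text
t 0.5 pos [ 0.2652 -0.4344  0.3016] yaw 0.106 zaxis [ 0.002 -0.003 -1.   ] F [-0.  -0.8 -0.4] open 0.0656 q [-1.12 -0.14  1.61  0.    1.67  0.34]
shift [ 2.629 -6.338  0.603] turn [ 0.0009 -0.0006  0.0004] n rows>= 13.8 0.0
```

move_arm --pt "0.5 -0.4 0 0 0 0 -1" --pt "1 -0.7 0 0 0 0 -1" --pt "1 -1 0 0 0 0 -1"

```text
t: 0.8
tool_pos: [0.3542, -0.3258, 0.2974]
orientation: [-3.136, -0.163, 0.0]
force: [1.0, 0.3, 0.9]
opening: 0.0416
```

move_arm --pt "0.4 -0.4 0 0 0 0 -1" --pt "0.8 -0.8 0 0 0 0 -1" --pt "0.8 -1 0 0 0 0 -1"

```text
t: 1.1
tool_pos: [0.4235, -0.2166, 0.2976]
orientation: [-3.136, -0.166, 0.001]
force: [0.2, 0.2, 0.1]
opening: 0.0176
```

move_arm --pt "0.3 -0.4 0 0 0 0 -1" --pt "0.6 -0.8 0 0 0 0 -1" --pt "0.8 -1 0 0 0 0 -1"

```text
t: 1.4
tool_pos: [0.4919, -0.1083, 0.2979]
orientation: [-3.136, -0.166, 0.001]
force: [0.3, -1.5, -0.3]
opening: 0.0006
```

move_arm --pt "0 -0.5 0 0 0 0 -1" --pt "0 -1 0 0 0 0 -1" --pt "0 -1 0 0 0 0 -1"

```text
t: 1.7
tool_pos: [0.4801, -0.0068, 0.2979]
orientation: [-3.135, -0.173, 0.002]
force: [-0.3, -0.9, 0.5]
opening: 0.0008
```

move_arm --pt "0 -0.5 0 0 0 0 -1" --pt "0 -1 0 0 0 0 -1" --pt "0 -1 0 0 0 0 -1"

```text
t: 2.0
tool_pos: [0.4696, 0.0918, 0.298]
orientation: [-3.135, -0.172, 0.001]
force: [-0.3, -1.0, 0.2]
opening: 0.0006
```

```bash
python3 -c "
from h import *
st();plan(c2w(0,-.05,.235),.105);plan(c2w(0,.10,.235),.105)"
```

```text
t 2.0 pos [0.4696 0.0918 0.298 ] yaw 0.109 zaxis [-0.001  0.002 -1.   ] F [-0.3 -1.   0.2] open 0.0006 q [ 0.08 -0.22  1.69  0.    1.68  1.55]
shift [ 0.045 -1.32   0.633] turn [-0.0005  0.0002  0.0014] n rows>= 2.9 0.0
shift [ 0.051 -2.82   0.635] turn [-0.0005  0.0002  0.0014] n rows>= 5.8 0.0
```

move_arm --pt "0 -0.4 0 0 0 0 -1" --pt "0 -0.8 0.1 0 0 0 -1" --pt "0 -0.9 0.35 0 0 0 -1" --pt "0 -0.9 0.63 0 0 0 -1"

```text
t: 2.4
tool_pos: [0.4617, 0.1779, 0.2352]
orientation: [-3.137, -0.166, -0.002]
force: [0.2, 0.2, -0.3]
opening: 0.0007
```

move_arm --pt "0 -0.2 0 0 0 0 -1" --pt "0 -0.4 0 0 0 0 -1" --pt "0 -0.55 0 0 0 0 -1" --pt "0 -0.7 0 0 0 0 -1" --pt "0 -0.8 0 0 0 0 -1" --pt "0 -0.9 0 0 0 0 -1" --pt "0 -1 0 0 0 0 -1"

```text
t: 3.1
tool_pos: [0.4512, 0.2766, 0.2363]
orientation: [3.136, 0.162, 0.002]
force: [1.1, -5.4, 3.6]
opening: 0.0005
```

```bash
python3 -c "
from h import *
st();plan(c2w(0,.117,.235),.105);snap('top','b');snap('side','b')"
```

```text
t 3.1 pos [0.4512 0.2766 0.2363] yaw 0.103 zaxis [ 0.001 -0.001 -1.   ] F [ 1.1 -5.4  3.6] open 0.0005 q [ 0.45 -0.07  1.66 -0.    1.55  1.92]
shift [ 0.026 -1.134  0.012] turn [ 0.0004 -0.0004 -0.0005] n rows>= 2.3 0.0
```

View pics/b_side.png

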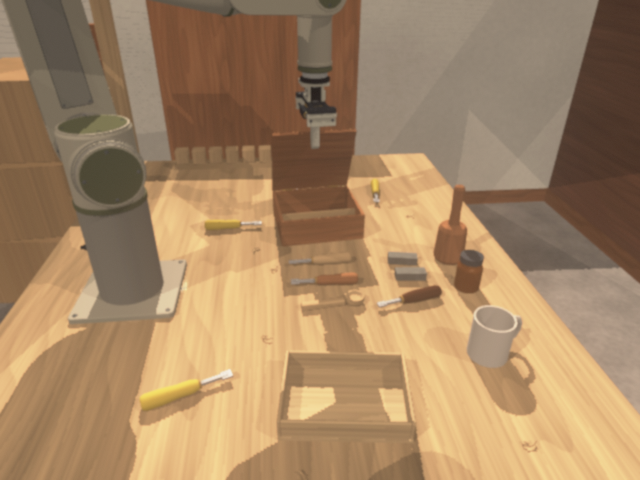

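move_arm --pt "0 -0.15 0 0 0 0 -1" --pt "0 -0.3 0 0 0 0 -1" --pt "0 -0.45 0 0 0 0 -1" --pt "0 -0.6 0 0 0 0 -1" --pt "0 -0.75 0 0 0 0 -1" --pt "0 -0.88 0 0 0 0 -1" --pt "0 -1 0 0 0 0 -1"

```text
t: 3.9
tool_pos: [0.4398, 0.3772, 0.2349]
orientation: [3.137, 0.164, -0.001]
force: [1.8, -3.5, -1.6]
opening: 0.0007
```

move_arm --pt "0 -0.07 0 0 0 0 -1" --pt "0 -0.14 0 0 0 0 -1" --pt "0 -0.14 0 0 0 0 -1"

```text
t: 4.2
tool_pos: [0.4384, 0.391, 0.2353]
orientation: [-3.137, -0.164, 0.001]
force: [-0.4, 0.2, 0.0]
opening: 0.0003
```

move_arm --pt "0 0.3 0 0 0 0 -1" --pt "0 0.7 -0.3 0 0 0 -1" --pt "0 1 -0.6 0 0 0 -1" --pt "0 1 -0.6 0 0 0 -1"

```text
t: 4.6
tool_pos: [0.4517, 0.2888, 0.3017]
orientation: [-3.134, -0.158, -0.013]
force: [0.2, 0.7, 0.9]
opening: 0.0006
```

move_arm --pt "0 0.5 0 0 0 0 0.4" --pt "0 1 0 0 0 0 0.4" --pt "0 1 0 0 0 0 0.4"

```text
t: 4.9
tool_pos: [0.4603, 0.1869, 0.2958]
orientation: [3.137, 0.155, 0.002]
force: [-0.1, 0.9, 0.3]
opening: 0.0197
```

```bash
python3 -c "
from h import *
st();snap('top','c');snap('side','c')
import cv2
a=cv2.imread('pics/c_top.png'); b=cv2.imread('pics/c_side.png')
cv2.imwrite('pics/c1.png',np.hstack([cv2.resize(a[160:300,160:300],(400,400),interpolation=cv2.INTER_CUBIC),cv2.resize(b[120:260,260:400],(400,400),interpolation=cv2.INTER_CUBIC)]))
"
```

```text
t 4.9 pos [0.4603 0.1869 0.2958] yaw 0.099 zaxis [ 0.001 -0.001 -1.   ] F [-0.1  0.9  0.3] open 0.0197 q [ 0.28 -0.17  1.65 -0.    1.67  1.76]
```

View pics/c_top.png

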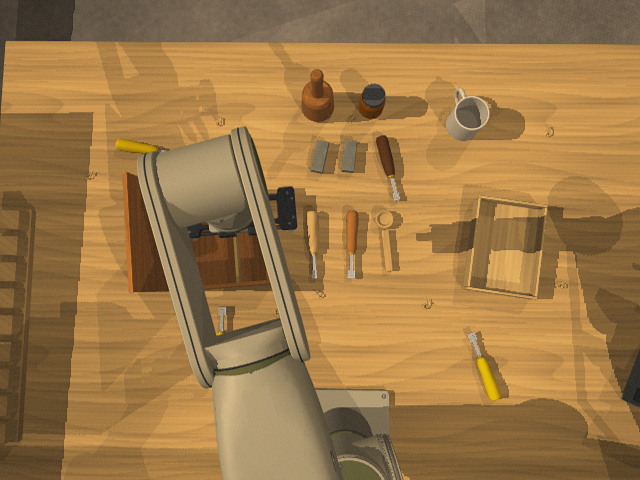

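View pics/c1.png

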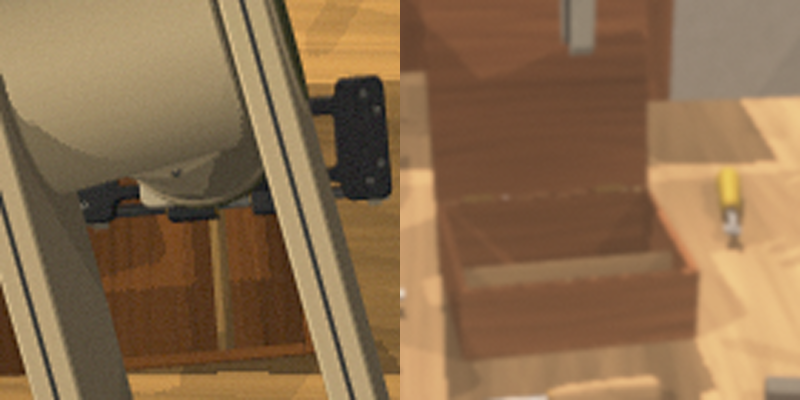

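```bash
python3 -c "
from h import *
t=load('top','c')
for p in((126,173),(131,292)):
    w=onz(t,*p,.283); d=w[:2]-C0; print(w, 'case y',-np.sin(CY)*d[0]+np.cos(CY)*d[1])
plan([.4735,.0715,.12],.05); plan([.4735,.0715,.004],.05)"
```

```text
[0.5537431  0.42596303 0.283     ] case y 0.14139990161758334
[0.32711684 0.40627795 0.283     ] case y 0.14557528866784672
shift [0.014 1.202 1.756] turn [-0.0004 -0.0002  0.0163] n rows>= 4.3 0.3
shift [0.013 1.203 2.916] turn [-0.0004 -0.0002  0.0163] n rows>= 6.3 0.3
```

move_arm --pt "0 0.5 0.3 0 0 0.016 0.3" --pt "0 1 0.7 0 0 0.016 0.3" --pt "0 1 1 0 0 0.016 0.3" --pt "0 1 1 0 0 0.016 0.3"

```text
t: 5.4
tool_pos: [0.466, 0.091, 0.189]
orientation: [3.14, 0.082, -0.017]
force: [0.2, -0.5, -1.0]
opening: 0.0585
```

```bash
python3 -c "
from h import *
st();plan([.4735,.0715,.004],.05);plan([.4735,.0715,.05],.05)"
```

```text
t 5.4 pos [0.466 0.091 0.189] yaw 0.053 zaxis [-0.011 -0.001 -1.   ] F [ 0.2 -0.5 -1. ] open 0.0585 q [ 0.08 -0.19  1.85  0.    1.49  1.6 ]
shift [0.084 0.199 1.849] turn [0.     0.0034 0.0008] n rows>= 3.7 0.1
shift [0.079 0.199 1.389] turn [0.     0.0034 0.0008] n rows>= 2.8 0.1
```

move_arm --pt "0.05 0.2 0.5 0 0 0 0.3" --pt "0.05 0.2 1 0 0 0 0.3" --pt "0.05 0.2 1 0 0 0 0.3" --pt "0.05 0.2 1 0 0 0 0.3"

```text
t: 5.8
tool_pos: [0.4757, 0.0736, 0.0963]
orientation: [-3.14, -0.087, 0.003]
force: [0.1, 0.5, -0.0]
opening: 0.06
```

```bash
python3 -c "
from h import *
st();plan([.4735,.0715,.004],.05);snap('top','d')"
```

```text
t 5.8 pos [0.4757 0.0736 0.0963] yaw 0.055 zaxis [-0.002  0.001 -1.   ] F [ 0.1  0.5 -0. ] open 0.06 q [ 0.05 -0.1   1.95  0.    1.29  1.56]
shift [-0.022  0.021  0.923] turn [-0.0002  0.0005  0.0016] n rows>= 1.8 0.0
```

View pics/d_top.png

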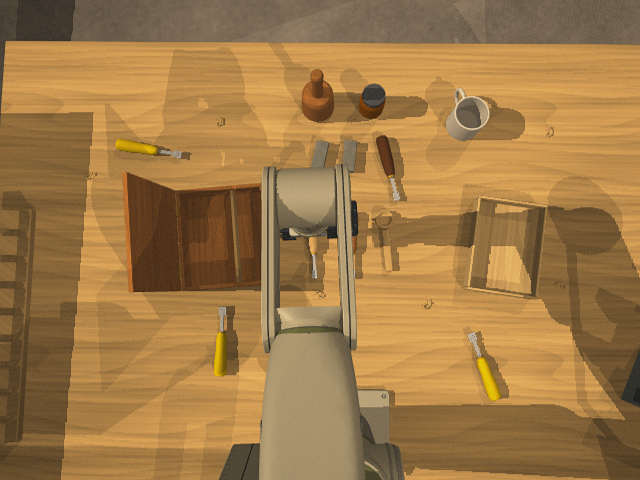

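move_arm --pt "0 0 0.4 0 0 0 0.3" --pt "0 0 0.7 0 0 0 0.3" --pt "0 0 0.9 0 0 0 0.3" --pt "0 0 0.9 0 0 0 -1" --pt "0 0 0.9 0 0 0 -1" --pt "0 0 0.9 0 0 0 -1" --pt "0 0 0.9 0 0 0 -1" --pt "0 0 0.9 0 0 0 -1" --squeeze 30

```text
t: 6.65
tool_pos: [0.4772, 0.0722, 0.0071]
orientation: [-3.14, -0.084, -0.004]
force: [-0.0, 0.6, 9.6]
opening: 0.0253
```

```bash
python3 -c "
from h import *
st();plan(c2w(-.02,.024,.14),.105,0)
print(down(.105,.1745).as_matrix()[:,2])"
```

```text
t 6.65 pos [0.4772 0.0722 0.0071] yaw 0.054 zaxis [ 0.002  0.    -1.   ] F [-0.   0.6  9.6] open 0.0253 q [0.04 0.03 2.   0.   1.1  1.56]
shift [-0.33  -2.25  -1.329] turn [-0.     -0.0008 -0.0164] n rows>= 5.3 0.3
[-0.01819618  0.17265957 -0.98481347]
```

move_arm --pt "0 0 -0.3 0 0 0 -1" --pt "0 0 -0.7 0 0 0 -1" --pt "0 0 -1 0 0 0 -1" --pt "0 0 -1 0 0 0 -1"

```text
t: 7.05
tool_pos: [0.4796, 0.0722, 0.1112]
orientation: [-3.14, -0.084, -0.014]
force: [1.0, 0.7, -0.7]
opening: 0.0258
```

move_arm --pt "0 -0.3 -0.2 0 0 -0.016 -1" --pt "0 -0.6 -0.3 0 0 -0.016 -1" --pt "0 -1 -0.3 0 0 -0.016 -1" --pt "0 -1 -0.3 0 0 -0.016 -1"

```text
t: 7.45
tool_pos: [0.4698, 0.1755, 0.1353]
orientation: [-3.135, -0.168, 0.0]
force: [0.2, -0.2, -1.6]
opening: 0.0259
```

```bash
python3 -c "
from h import *
st();plan(c2w(.03,.024,.14),.105,0.1745);snap('side','e')"
```

```text
t 7.45 pos [0.4698 0.1755 0.1353] yaw 0.107 zaxis [-0.     0.002 -1.   ] F [ 0.2 -0.2 -1.6] open 0.0259 q [ 0.25 -0.08  1.86  0.    1.37  1.72]
shift [ 0.25  -1.229 -0.045] turn [0.055  0.0001 0.0007] n rows>= 2.5 1.2
```

View pics/e_side.png

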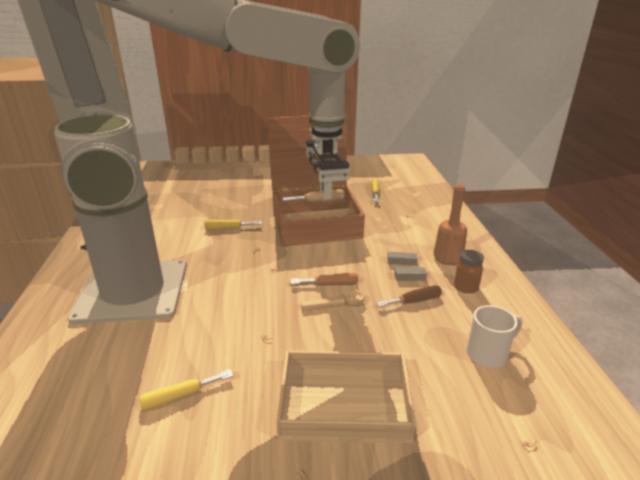

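move_arm --pt "0.1 -0.3 0 0.028 0 0 -1" --pt "0.2 -0.7 0 0.055 0 0 -1" --pt "0.25 -1 0 0.055 0 0 -1" --pt "0.25 -1 0 0.055 0 0 -1"

```text
t: 7.9
tool_pos: [0.4848, 0.2749, 0.1346]
orientation: [-2.965, -0.155, 0.015]
force: [0.2, -1.4, -1.1]
opening: 0.0254
```

```bash
python3 -c "
from h import *
st();plan(c2w(.03,.024,.10),.105,0.1745);plan(c2w(.03,.024,.021),.105,0.1745)"
```

```text
t 7.9 pos [0.4848 0.2749 0.1346] yaw 0.104 zaxis [-0.019  0.171 -0.985] F [ 0.2 -1.4 -1.1] open 0.0254 q [0.31 0.02 1.77 0.18 1.32 1.73]
shift [-0.005 -0.193  0.385] turn [ 0.0004  0.0004 -0.0003] n rows>= 0.9 0.0
shift [-0.004 -0.057  1.163] turn [ 0.0004  0.0004 -0.0003] n rows>= 2.3 0.0
```

move_arm --pt "0 -0.19 0.2 0 0 0 -1" --pt "0 -0.18 0.4 0 0 0 -1" --pt "0 -0.13 0.7 0 0 0 -1" --pt "0 -0.08 1 0 0 0 -1" --pt "0 -0.08 1 0 0 0 -1"

```text
t: 8.4
tool_pos: [0.4783, 0.2959, 0.0329]
orientation: [-2.969, -0.153, 0.027]
force: [-0.5, -0.3, -1.6]
opening: 0.0261
```

move_arm --pt "0 0.02 0.07 0 0 0 -1" --pt "0 0.02 0.13 0 0 0 -1" --pt "0 0.02 0.13 0 0 0 -1"

```text
t: 8.7
tool_pos: [0.483, 0.2991, 0.0259]
orientation: [-2.965, -0.154, 0.012]
force: [-0.0, 0.4, -1.7]
opening: 0.0255
```

```bash
python3 -c "
from h import *
st();plan(c2w(.03,.024,.021),.105,0.1745)"
```

```text
t 8.7 pos [0.483  0.2991 0.0259] yaw 0.104 zaxis [-0.017  0.171 -0.985] F [-0.   0.4 -1.7] open 0.0255 q [0.35 0.17 1.83 0.19 1.11 1.74]
shift [-0.012 -0.005  0.05 ] turn [ 0.0005 -0.0003 -0.0004] n rows>= 0.1 0.0
```

move_arm --pt "0 0 0.06 0 0 0 -1" --pt "0 0 0.06 0 0 0 -1" --pt "0 0 0.06 0 0 0 -0.2" --pt "0 0 0.06 0 0 0 -0.2" --pt "0 0 -0.3 0 0 0 -0.2" --pt "0 0 -0.7 0 0 0 -0.2" --pt "0 0 -1 0 0 0 -0.2" --pt "0 0 -1 0 0 0 -0.2"

```text
t: 9.5
tool_pos: [0.488, 0.2829, 0.1301]
orientation: [-2.962, -0.155, -0.001]
force: [1.1, 0.8, 0.3]
opening: 0.037
```

```bash
python3 -c "
from h import *
st();plan(c2w(.02,-.005,.10),.105+np.pi/2,0)"
```

```text
t 9.5 pos [0.488  0.2829 0.1301] yaw 0.103 zaxis [-0.009  0.174 -0.985] F [1.1 0.8 0.3] open 0.037 q [0.32 0.03 1.77 0.18 1.3  1.74]
shift [-0.148  0.161  0.276] turn [-0.0413 -0.0461 -0.4988] n rows>= 0.7 10.6
```

move_arm --pt "-0.1 0.15 0 -0.041 -0.046 -0.5 -1" --pt "-0.15 0.16 0 -0.041 -0.046 -0.5 -1" --pt "-0.15 0.16 0 -0.041 -0.046 -0.5 -1" --pt "-0.15 0.16 0 -0.041 -0.046 -0.5 -1" --pt "-0.15 0.16 0 -0.041 -0.046 -0.5 -1" --pt "-0.15 0.16 0 -0.041 -0.046 -0.5 -1" --pt "-0.15 0.16 0 -0.041 -0.046 -0.5 -1" --pt "-0.15 0.16 0 -0.041 -0.046 -0.5 -1"

```text
t: 10.3
tool_pos: [0.4707, 0.2648, 0.1204]
orientation: [-2.455, -1.878, 0.015]
force: [-0.3, 0.1, -0.2]
opening: 0.0003
```

```bash
python3 -c "
from h import *
st();plan(c2w(.02,-.005,.10),.105+np.pi/2,0)"
```

```text
t 10.3 pos [0.4707 0.2648 0.1204] yaw 1.306 zaxis [-0.038  0.034 -0.999] F [-0.3  0.1 -0.2] open 0.0003 q [0.39 0.06 1.75 0.05 1.36 0.64]
shift [0.06  0.034 0.204] turn [-0.013  -0.0099 -0.1177] n rows>= 0.4 2.5
```

move_arm --pt "0.06 0.03 0.1 -0.013 -0.01 -0.118 -1" --pt "0.06 0.03 0.1 -0.013 -0.01 -0.118 -1" --pt "0.06 0.03 0.1 -0.013 -0.01 -0.118 -1" --pt "0.06 0.03 0.1 -0.013 -0.01 -0.118 -1"

```text
t: 10.7
tool_pos: [0.4744, 0.2704, 0.1103]
orientation: [-2.106, -2.331, 0.001]
force: [0.6, -0.0, 0.3]
opening: 0.0005
```

```bash
python3 -c "
from h import *
st();plan(c2w(.02,-.005,.018),.105+np.pi/2,0);snap('top','f');s=snap('side','f')
cv2.imwrite('pics/f1.png',cv2.resize(s['frame'][110:250,250:410,::-1],(800,600)[:2],interpolation=cv2.INTER_CUBIC))"
```

```text
t 10.7 pos [0.4744 0.2704 0.1103] yaw 1.672 zaxis [-0. -0. -1.] F [ 0.6 -0.   0.3] open 0.0005 q [0.42 0.06 1.76 0.   1.32 0.32]
shift [0.    0.003 0.923] turn [-0.0002  0.     -0.0011] n rows>= 1.8 0.0
```

View pics/f_top.png

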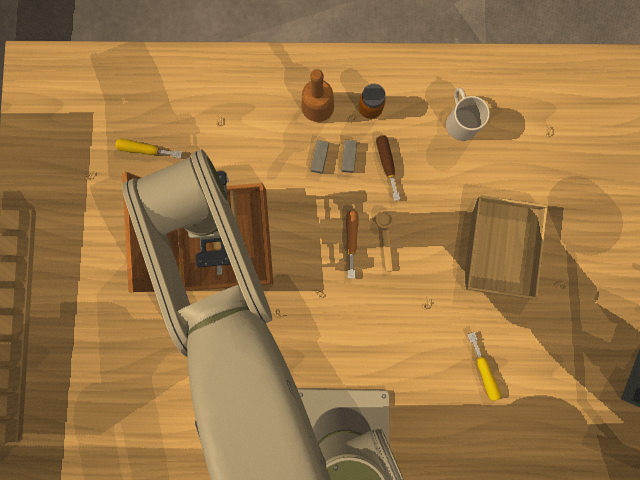

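View pics/f1.png

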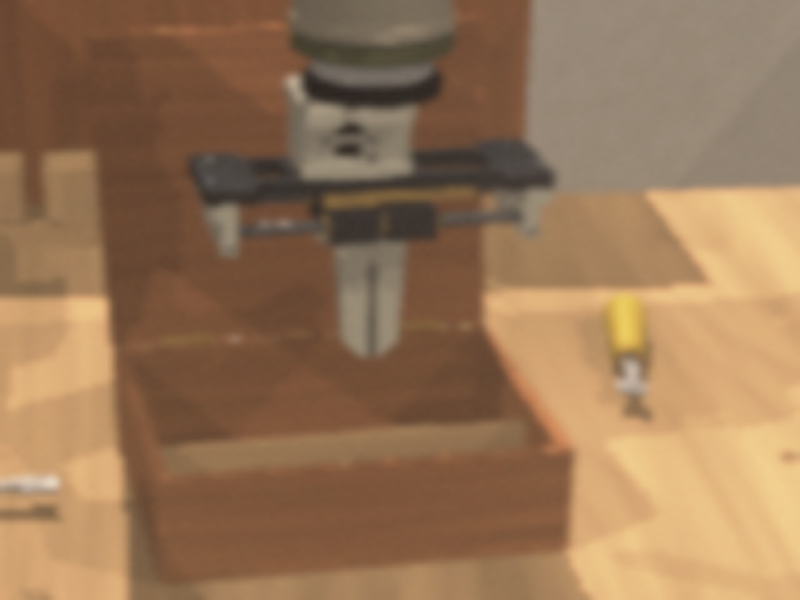

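move_arm --pt "0 0 0.4 0 0 0 -1" --pt "0 0 0.75 0 0 0 -1" --pt "0 0 0.92 0 0 0 -1" --pt "0 0 0.92 0 0 0 -1" --pt "0.15 0 0.92 0 0 0 -1" --pt "0.3 0 0.92 0 0 0 -1" --pt "0.45 0 0.92 0 0 0 -1" --pt "0.58 0 0.92 0 0 0 -1"

```text
t: 11.6
tool_pos: [0.47, 0.3303, 0.0206]
orientation: [2.107, 2.33, 0.005]
force: [0.5, -1.7, 0.1]
opening: 0.0002
```

move_arm --pt "0 0 0 0 0 0 -1" --pt "-0.1 0 -0.3 0 0 0 -1" --pt "-0.2 0 -0.7 0 0 0 -1" --pt "-0.5 0 -1 0 0 0 -1" --pt "-1 0 -1 0 0 0.1 -1" --pt "-1 0 -1 0 0 0.2 0"

```text
t: 12.2
tool_pos: [0.4809, 0.2243, 0.1209]
orientation: [2.439, 1.976, 0.004]
force: [-0.3, 0.5, 0.2]
opening: 0.0049
```

```bash
python3 -c "
from h import *
st();plan([.45,-.04,.12],0,0)"
```

```text
t 12.2 pos [0.4809 0.2243 0.1209] yaw 1.362 zaxis [ 0.003 -0.001 -1.   ] F [-0.3  0.5  0.2] open 0.0049 q [ 0.34  0.01  1.8  -0.    1.33  0.55]
shift [-2.65   0.246  0.01 ] turn [ 0.0009 -0.0008  0.4334] n rows>= 5.3 9.1
```

move_arm --pt "-0.5 0 0 0 0 0.44 0.3" --pt "-1 0.1 0 0 0 0.44 0.3" --pt "-1 0.1 0 0 0 0.44 0.3" --pt "-1 0.1 0 0 0 0.44 0.3" --pt "-1 0.1 0 0 0 0.44 0.3" --pt "-1 0.1 0 0 0 0.44 0.3" --pt "-1 0.1 0 0 0 0.44 0.3" --pt "-1 0.1 0 0 0 0.44 0.3"

```text
t: 13.0
tool_pos: [0.4692, 0.1283, 0.1193]
orientation: [-3.131, -0.258, -0.001]
force: [0.1, -1.3, -0.1]
opening: 0.06
```

```bash
python3 -c "
from h import *
st();plan([.4745,-.019,.1],-.02,0);snap('top','g')"
```

```text
t 13.0 pos [0.4692 0.1283 0.1193] yaw 0.164 zaxis [ 0.001  0.    -1.   ] F [ 0.1 -1.3 -0.1] open 0.06 q [ 0.16 -0.11  1.91  0.    1.34  1.57]
shift [-0.189  1.462  0.192] turn [-0.0001 -0.0002  0.0587] n rows>= 3.0 1.2
```

View pics/g_top.png

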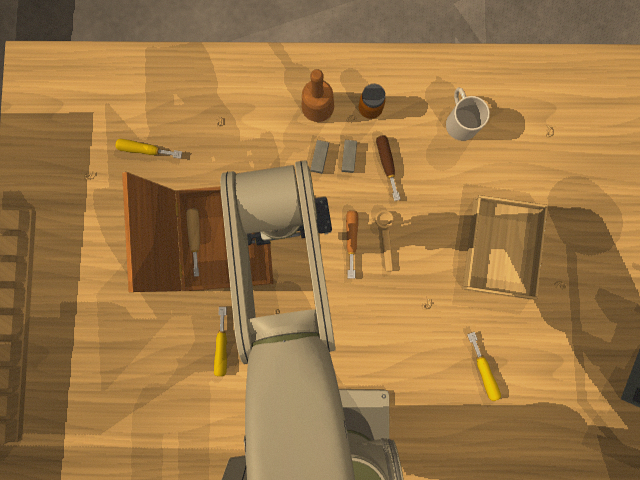

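move_arm --pt "-0.05 0.3 0 0 0 0.03 0.3" --pt "-0.1 0.7 0 0 0 0.059 0.3" --pt "-0.15 1 0.1 0 0 0.059 0.3" --pt "-0.15 1 0.1 0 0 0.059 0.3"

```text
t: 13.45
tool_pos: [0.4707, 0.0244, 0.1082]
orientation: [3.141, -0.023, -0.002]
force: [-0.7, 1.3, -0.1]
opening: 0.0604
```

move_arm --pt "0 0.3 0 0 0 0 0.3" --pt "0 0.45 0.2 0 0 0 0.3" --pt "0 0.45 0.4 0 0 0 0.3" --pt "0 0.45 0.4 0 0 0 0.3"

```text
t: 13.85
tool_pos: [0.4685, -0.0172, 0.0666]
orientation: [-3.14, 0.021, 0.007]
force: [-0.4, 0.8, -0.0]
opening: 0.0604
```

```bash
python3 -c "
from h import *
st();plan([.4745,-.019,.005],-.02,0);snap('side','g')"
```

```text
t 13.85 pos [ 0.4685 -0.0172  0.0666] yaw -0.013 zaxis [-0.004  0.001 -1.   ] F [-0.4  0.8 -0. ] open 0.0604 q [-0.15 -0.09  2.    0.    1.24  1.44]
shift [0.063 0.018 0.615] turn [-0.0004  0.0014  0.0022] n rows>= 1.2 0.1
```

View pics/g_side.png

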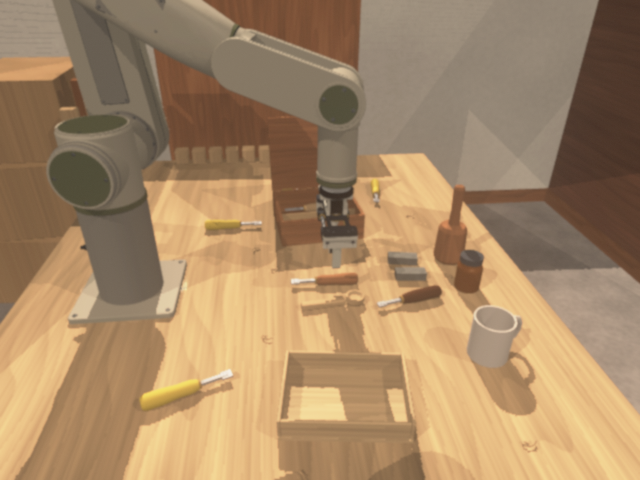

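```bash
python3 -c "
from h import *
s=load('side','g');print(proj(s,[[.4685,-.0172,.0666],[.4745,-.019,.013],[.4685,-.0172+.047,.0666]]))"
```

```text
[[334.01372641 259.8618359 ]
 [336.14297078 278.97735186]
 [331.52265795 249.42857405]]
```

Consistent. Descend and grip.

move_arm --pt "0.06 0.02 0.3 0 0 0 0.3" --pt "0.06 0.02 0.58 0 0 0 0.3" --pt "0.06 0.02 0.58 0 0 0 0.3" --pt "0.06 0.02 0.58 0 0 0 -1" --pt "0.06 0.02 0.58 0 0 0 -1" --pt "0.06 0.02 0.58 0 0 0 -1" --pt "0.06 0.02 0.58 0 0 0 -1" --pt "0.06 0.02 0.58 0 0 0 -1"

```text
t: 14.7
tool_pos: [0.4773, -0.0199, 0.0119]
orientation: [-3.141, 0.023, -0.003]
force: [-0.2, -1.3, 5.8]
opening: 0.0256
```

move_arm --pt "0 0 -0.3 0 0 0 -1" --pt "0 -0.2 -0.7 0 0 -0.02 -1" --pt "0 -0.5 -1 0 0 -0.04 -1" --pt "0 -1 -1 0 0 -0.04 -1" --pt "0 -1 -1 0 0 -0.04 -1"

```text
t: 15.2
tool_pos: [0.4788, 0.085, 0.1128]
orientation: [-3.134, -0.181, -0.006]
force: [-0.8, -0.8, -2.1]
opening: 0.0258
```

```bash
python3 -c "
from h import *
st();plan(c2w(.03,.024,.14),.105,0.1745)"
```

```text
t 15.2 pos [0.4788 0.085  0.1128] yaw 0.115 zaxis [ 0.003  0.003 -1.   ] F [-0.8 -0.8 -2.1] open 0.0258 q [ 0.07 -0.11  1.92  0.    1.32  1.52]
shift [ 0.276 -2.136 -0.266] turn [ 0.0548 -0.0009  0.0034] n rows>= 4.3 1.2
```

move_arm --pt "0.1 -0.3 -0.2 0 0 0 -1" --pt "0.2 -0.6 -0.27 0 0 0 -1" --pt "0.28 -1 -0.27 0.02 0 0 -1" --pt "0.28 -1 -0.27 0.055 0 0.003 -1" --pt "0.28 -1 -0.27 0.055 0 0.003 -1"

```text
t: 15.7
tool_pos: [0.4946, 0.1817, 0.1372]
orientation: [-2.963, -0.149, 0.016]
force: [-1.2, -0.6, -1.3]
opening: 0.0259
```

```bash
python3 -c "
from h import *
st();plan(c2w(.03,.024,.14),.105,0.1745);plan(c2w(.03,.024,.08),.105,0.1745)"
```

```text
t 15.7 pos [0.4946 0.1817 0.1372] yaw 0.101 zaxis [-0.019  0.173 -0.985] F [-1.2 -0.6 -1.3] open 0.0259 q [ 0.13 -0.04  1.83  0.18  1.36  1.56]
shift [-0.01  -1.179  0.18 ] turn [-0.      0.0004 -0.0014] n rows>= 2.4 0.0
shift [-0.009 -1.075  0.771] turn [-0.      0.0004 -0.0014] n rows>= 2.6 0.0
```

move_arm --pt "0 -0.4 0.05 0 0 0 -1" --pt "0 -0.8 0.12 0 0 0 -1" --pt "0 -1 0.3 0 0 0 -1" --pt "0 -1 0.6 0 0 0 -1" --pt "0 -1 0.6 0 0 0 -1"

```text
t: 16.2
tool_pos: [0.4804, 0.2897, 0.0916]
orientation: [-2.97, -0.151, 0.024]
force: [-0.8, -0.6, -1.8]
opening: 0.0255
```

```bash
python3 -c "
from h import *
st();plan(c2w(.03,.024,.025),.105,0.1745)"
```

```text
t 16.2 pos [0.4804 0.2897 0.0916] yaw 0.102 zaxis [-0.025  0.166 -0.986] F [-0.8 -0.6 -1.8] open 0.0255 q [0.34 0.07 1.8  0.18 1.24 1.75]
shift [0.028 0.009 0.674] turn [ 0.0018  0.0023 -0.0012] n rows>= 1.3 0.1
```

move_arm --pt "0.02 0 0.3 0 0 0 -1" --pt "0.02 0 0.55 0 0 0 -1" --pt "0.02 0 0.66 0 0 0 -1" --pt "0.02 0 0.66 0 0 0 -1" --pt "0.02 0 0.66 0 0 0 -0.2" --pt "0.02 0 0.66 0 0 0 -0.2"

```text
t: 16.8
tool_pos: [0.4862, 0.3026, 0.0333]
orientation: [-2.964, -0.15, 0.009]
force: [0.3, 0.1, 0.1]
opening: 0.0356
```

move_arm --pt "0 0 -0.3 0 0 0 -0.2" --pt "0 0 -0.7 0 0 0 -0.2" --pt "0 0.1 -1 0 0 0 -1" --pt "0 0.3 -1 0 0 0 -1"

```text
t: 17.2
tool_pos: [0.494, 0.2571, 0.1326]
orientation: [-2.962, -0.153, -0.004]
force: [1.2, -1.0, 0.7]
opening: 0.0256
```

```bash
python3 -c "
from h import *
st();plan(c2w(.02,-.005,.10),.105+np.pi/2,0)"
```

```text
t 17.2 pos [0.494  0.2571 0.1326] yaw 0.102 zaxis [-0.006  0.175 -0.985] F [ 1.2 -1.   0.7] open 0.0256 q [0.27 0.01 1.79 0.18 1.31 1.7 ]
shift [-0.182 -0.093  0.345] turn [-0.0409 -0.0469 -0.4992] n rows>= 0.8 10.6
```

move_arm --pt "-0.18 -0.09 0.1 -0.041 -0.047 -0.5 -1" --pt "-0.18 -0.09 0.1 -0.041 -0.047 -0.5 -1" --pt "-0.18 -0.09 0.1 -0.041 -0.047 -0.5 -1" --pt "-0.18 -0.09 0.1 -0.041 -0.047 -0.5 -1" --pt "-0.18 -0.09 0.1 -0.041 -0.047 -0.5 -1" --pt "-0.18 -0.09 0.1 -0.041 -0.047 -0.5 -1" --pt "-0.18 -0.09 0.1 -0.041 -0.047 -0.5 -1" --pt "-0.18 -0.09 0.1 -0.041 -0.047 -0.5 -1"

```text
t: 18.0
tool_pos: [0.4715, 0.2647, 0.1181]
orientation: [-2.459, -1.875, 0.013]
force: [0.4, -0.0, 0.2]
opening: 0.0004
```

```bash
python3 -c "
from h import *
st();plan(c2w(.02,-.005,.10),.105+np.pi/2,0)"
```

```text
t 18.0 pos [0.4715 0.2647 0.1181] yaw 1.303 zaxis [-0.037  0.034 -0.999] F [ 0.4 -0.   0.2] open 0.0004 q [0.38 0.06 1.75 0.05 1.35 0.64]
shift [0.059 0.024 0.182] turn [-0.0126 -0.0099 -0.1186] n rows>= 0.4 2.5
```

move_arm --pt "0.06 0.02 0 -0.013 -0.01 -0.118 -1" --pt "0.06 0.02 0 -0.013 -0.01 -0.118 -1" --pt "0.06 0.02 0 -0.013 -0.01 -0.118 -1" --pt "0.06 0.02 0.1 -0.013 -0.01 -0.118 -1"

```text
t: 18.4
tool_pos: [0.4754, 0.2711, 0.1092]
orientation: [2.108, 2.327, 0.005]
force: [-0.9, 0.0, -0.7]
opening: 0.0007
```

```bash
python3 -c "
from h import *
st();plan(c2w(.02,-.007,.018),.105+np.pi/2,0);c=snap('top','i');cv2.imwrite('pics/i1.png',cv2.resize(c['frame'][160:300,100:300,::-1],(800,560),interpolation=cv2.INTER_CUBIC))"
```

```text
t 18.4 pos [0.4754 0.2711 0.1092] yaw 1.669 zaxis [ 0.003  0.001 -1.   ] F [-0.9  0.  -0.7] open 0.0007 q [ 0.42  0.06  1.76 -0.    1.31  0.33]
shift [-0.027 -0.011  0.912] turn [ 0.0011 -0.0003 -0.002 ] n rows>= 1.8 0.0
```

View pics/i1.png

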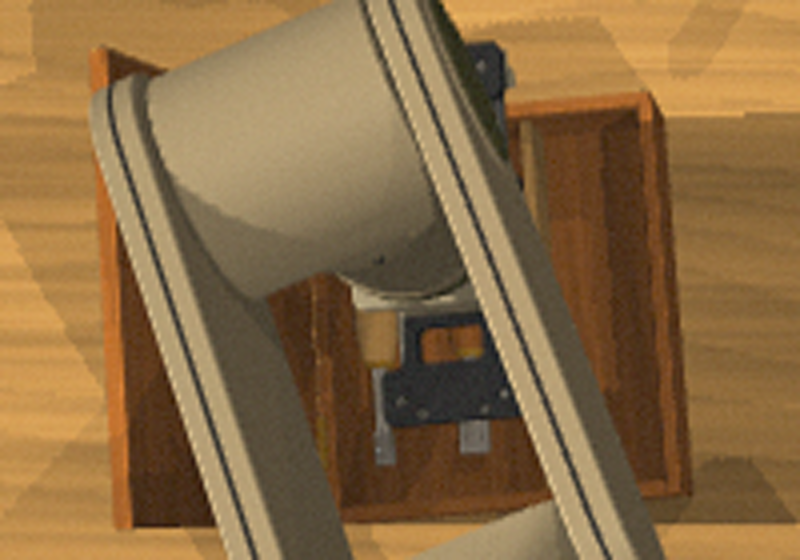

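```bash
cat >> h.py <<'E'
def w2c(w,o=C0,a=CY):
    d=np.array(w)[:2]-o; return np.array([np.cos(a)*d[0]+np.sin(a)*d[1],-np.sin(a)*d[0]+np.cos(a)*d[1]]).round(4)
E
python3 -c "
from h import *
t=load('top','i')
for p in((380,340),(384,455),(475,440),(455,345)):
    print(w2c(onz(t,100+p[0]/4,160+p[1]/4,.024)))"
```

```text
[-0.0072  0.0776]
[-0.075   0.0801]
[-0.0712  0.0262]
[-0.0143  0.0337]
```

move_arm --pt "-0.03 0 0.4 0 0 0 -1" --pt "-0.03 0 0.75 0 0 0 -1" --pt "-0.03 0 0.91 0 0 0 -1" --pt "-0.03 0 0.91 0 0 0 -1" --pt "0.1 0 0.91 0 0 0 -1" --pt "0.2 0 0.91 0 0 0 -1" --pt "0.3 0 0.91 0 0 0 -1" --pt "0.38 0 0.91 0 0 0 -1"

```text
t: 19.25
tool_pos: [0.4707, 0.309, 0.0168]
orientation: [2.109, 2.327, -0.001]
force: [5.9, -45.1, 18.3]
opening: 0.0002
```

move_arm --pt "0 0 0 0 0 0 -1" --pt "-0.1 0 -0.3 0 0 0 -1" --pt "-0.2 0 -0.7 0 0 0 -1" --pt "-0.5 0 -1 0 0 0.05 -1" --pt "-1 0 -1 0 0 0.1 -1" --pt "-1 0 -1 0 0 0.2 0"

```text
t: 19.85
tool_pos: [0.4817, 0.2052, 0.1177]
orientation: [2.583, 1.784, 0.002]
force: [-0.3, 0.9, -0.7]
opening: 0.005
```

```bash
python3 -c "
from h import *
st();plan([.6575,-.099,.12],.27,0)"
```

```text
t 19.85 pos [0.4817 0.2052 0.1177] yaw 1.209 zaxis [ 0.002 -0.001 -1.   ] F [-0.3  0.9 -0.7] open 0.005 q [ 0.31 -0.01  1.82 -0.    1.33  0.67]
shift [-2.223  2.721 -0.015] turn [ 8.000e-04 -2.000e-04  2.989e-01] n rows>= 7.0 6.3
```

move_arm --pt "-0.3 0.4 0 0 0 0.3 0.3" --pt "-0.6 0.8 0 0 0 0.3 0.3" --pt "-0.8 1 0 0 0 0.3 0.3" --pt "-0.8 1 0 0 0 0.3 0.3" --pt "-0.8 1 0 0 0 0.3 0.3" --pt "-0.8 1 0 0 0 0.3 0.3" --pt "-0.8 1 0 0 0 0.3 0.3"

```text
t: 20.55
tool_pos: [0.5464, 0.0995, 0.116]
orientation: [3.113, 0.423, -0.001]
force: [-0.3, 0.4, -0.0]
opening: 0.0586
```

```bash
python3 -c "
from h import *
st();plan([.6575,-.099,.12],.27,0);c=snap('top','j')"
```

```text
t 20.55 pos [0.5464 0.0995 0.116 ] yaw 0.27 zaxis [-0.001 -0.    -1.   ] F [-0.3  0.4 -0. ] open 0.0586 q [ 0.09  0.08  1.73 -0.    1.33  1.39]
shift [ 0.541  2.209 -0.04 ] turn [0.0001 0.0003 0.    ] n rows>= 4.6 0.0
```

View pics/j_top.png

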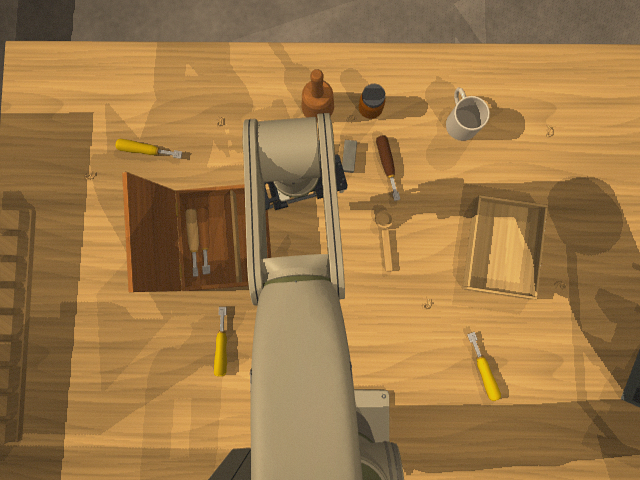

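move_arm --pt "0.1 0.4 0 0 0 0 0.3" --pt "0.2 0.8 0 0 0 0 0.3" --pt "0.25 1 0 0 0 0 0.3" --pt "0.25 1 0 0 0 0 0.3"

```text
t: 21.0
tool_pos: [0.5984, 0.0076, 0.1157]
orientation: [3.111, 0.429, -0.002]
force: [-0.1, -0.4, 0.2]
opening: 0.0604
```

move_arm --pt "0.1 0.4 0 0 0 0 0.3" --pt "0.2 0.8 0 0 0 0 0.3" --pt "0.25 1 0.1 0 0 0 0.3" --pt "0.25 1 0.2 0 0 0 0.3" --pt "0.25 1 0.2 0 0 0 0.3"

```text
t: 21.5
tool_pos: [0.6467, -0.0784, 0.0929]
orientation: [-3.11, -0.432, 0.009]
force: [0.3, 0.4, -1.1]
opening: 0.0604
```

```bash
python3 -c "
from h import *
st();plan([.6575,-.099,.012],.27,0);s=load('side','a');print(proj(s,[.6575,-.099,.013]))
snap('side','j')"
```

```text
t 21.5 pos [ 0.6467 -0.0784  0.0929] yaw 0.276 zaxis [-0.006  0.001 -1.   ] F [ 0.3  0.4 -1.1] open 0.0604 q [-0.2   0.36  1.46 -0.    1.33  1.1 ]
shift [0.052 0.23  0.808] turn [-0.0007  0.0017  0.0019] n rows>= 1.7 0.1
[[419.70054845 294.36002704]]
```

View pics/j_side.png

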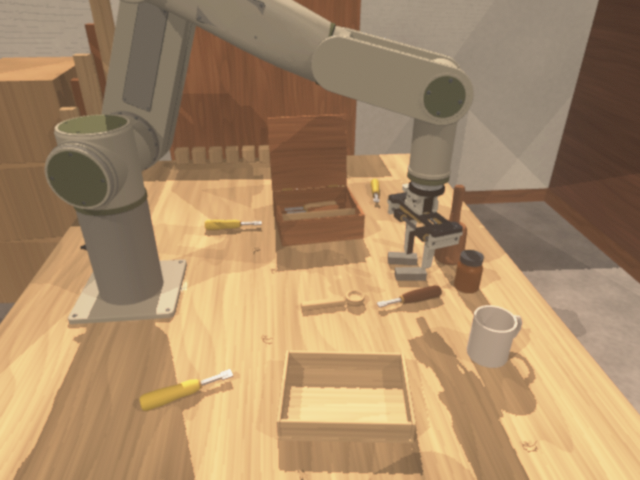

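move_arm --pt "0.05 0.23 0 0 0 0 0.2" --pt "0.05 0.23 0.3 0 0 0 0.2" --pt "0.05 0.23 0.6 0 0 0 0.2" --pt "0.05 0.23 0.78 0 0 0 0.2" --pt "0.05 0.23 0.78 0 0 0 -1" --pt "0.05 0.23 0.78 0 0 0 -1" --pt "0.05 0.23 0.78 0 0 0 -1" --pt "0.05 0.23 0.78 0 0 0 -1"

```text
t: 22.35
tool_pos: [0.6608, -0.101, 0.0195]
orientation: [3.11, 0.432, 0.002]
force: [-0.3, -0.7, 0.1]
opening: 0.0282
```

move_arm --pt "0 0 -0.3 0 0 0 -1" --pt "0 -0.1 -0.7 0 0 0 -1" --pt "-0.3 -0.5 -1 0 0 0.02 -1" --pt "-0.7 -0.8 -1 0 0 0.053 -1" --pt "-0.8 -1 -1 0 0 0.053 -1" --pt "-0.8 -1 -1 0 0 0.053 -1"

```text
t: 22.95
tool_pos: [0.5532, -0.0242, 0.1183]
orientation: [-3.137, -0.174, 0.003]
force: [0.3, 0.4, -0.5]
opening: 0.0248
```

```bash
python3 -c "
from h import *
st();plan(c2w(.03,.018,.14),.105,0)"
```

```text
t 22.95 pos [ 0.5532 -0.0242  0.1183] yaw 0.111 zaxis [-0.002 -0.    -1.   ] F [ 0.3  0.4 -0.5] open 0.0248 q [-0.14  0.08  1.73 -0.    1.33  1.32]
shift [-0.353 -3.244 -0.216] turn [-0.      0.0005  0.0018] n rows>= 6.5 0.0
```

```bash
python3 -c "
from h import *
snap('side','k')"
```

```text
(no output)
```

View pics/k_side.png

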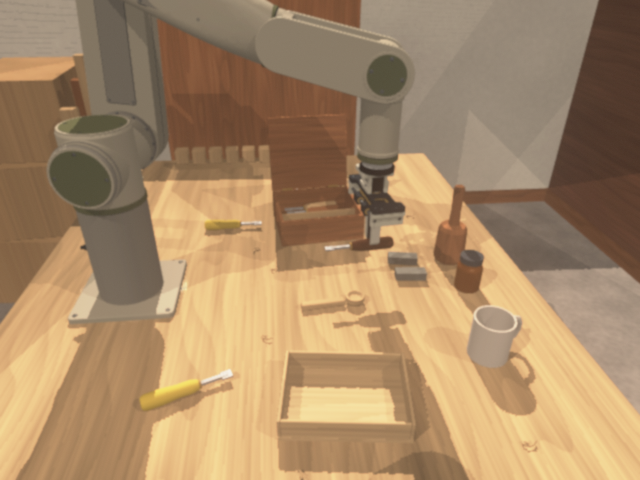

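move_arm --pt "-0.1 -0.3 -0.1 0 0 0 -1" --pt "-0.2 -0.7 -0.2 0 0 0 -1" --pt "-0.3 -1 -0.25 0 0 0 -1" --pt "-0.3 -1 -0.25 0 0 0 -1"

```text
t: 23.4
tool_pos: [0.5152, 0.0725, 0.1442]
orientation: [-3.136, -0.176, -0.001]
force: [0.3, -1.0, -1.1]
opening: 0.0254
```

move_arm --pt "0 -0.3 0 0 0 0 -1" --pt "0 -0.7 0 0 0 0 -1" --pt "0 -1 0 0 0 0 -1" --pt "0 -1 0 0 0 0 -1"

```text
t: 23.8
tool_pos: [0.5045, 0.1717, 0.1428]
orientation: [-3.136, -0.176, 0.001]
force: [-0.2, 0.5, -1.4]
opening: 0.0252
```

```bash
python3 -c "
from h import *
st();plan(c2w(.03,.020,.14),.105,.14)"
```

```text
t 23.8 pos [0.5045 0.1717 0.1428] yaw 0.112 zaxis [-0.001  0.    -1.   ] F [-0.2  0.5 -1.4] open 0.0252 q [ 0.23 -0.    1.77  0.    1.38  1.69]
shift [-0.084 -1.264  0.028] turn [0.0444 0.0004 0.0022] n rows>= 2.5 0.9
```

move_arm --pt "0 -0.3 0 0.02 0 0.002 -1" --pt "-0.05 -0.7 0 0.044 0 0.002 -1" --pt "-0.08 -1 0 0.044 0 0.002 -1" --pt "-0.08 -1 0 0.044 0 0.002 -1"

```text
t: 24.2
tool_pos: [0.4855, 0.269, 0.1425]
orientation: [-2.999, -0.156, 0.013]
force: [0.7, -1.3, -1.3]
opening: 0.0252
```

```bash
python3 -c "
from h import *
st();plan(c2w(.03,.020,.1),.105,.14);plan(c2w(.03,.020,.042),.105,.14)"
```

```text
t 24.2 pos [0.4855 0.269  0.1425] yaw 0.104 zaxis [-0.016  0.137 -0.99 ] F [ 0.7 -1.3 -1.3] open 0.0252 q [0.32 0.01 1.76 0.14 1.34 1.76]
shift [-0.005 -0.214  0.459] turn [ 0.0005  0.0005 -0.0004] n rows>= 1.0 0.0
shift [-0.004 -0.134  1.034] turn [ 0.0005  0.0005 -0.0004] n rows>= 2.1 0.0
```

move_arm --pt "0 -0.25 0.1 0 0 0 -1" --pt "0 -0.22 0.4 0 0 0 -1" --pt "0 -0.18 0.7 0 0 0 -1" --pt "0 -0.14 1 0 0 0 -1" --pt "0 -0.14 1 0 0 0 -1"

```text
t: 24.7
tool_pos: [0.4793, 0.2924, 0.0403]
orientation: [-3.004, -0.153, 0.025]
force: [-1.5, -0.1, -2.2]
opening: 0.0253
```

```bash
python3 -c "
from h import *
st();plan(c2w(.03,.020,.038),.105,.14);c=snap('top','l');cv2.imwrite('pics/l1.png',cv2.resize(c['frame'][160:300,100:300,::-1],(800,560),interpolation=cv2.INTER_CUBIC))"
```

```text
t 24.7 pos [0.4793 0.2924 0.0403] yaw 0.102 zaxis [-0.023  0.132 -0.991] F [-1.5 -0.1 -2.2] open 0.0253 q [0.37 0.15 1.81 0.14 1.16 1.78]
shift [ 0.031 -0.033  0.028] turn [ 0.0018  0.003  -0.0012] n rows>= 0.1 0.1
```

View pics/l1.png

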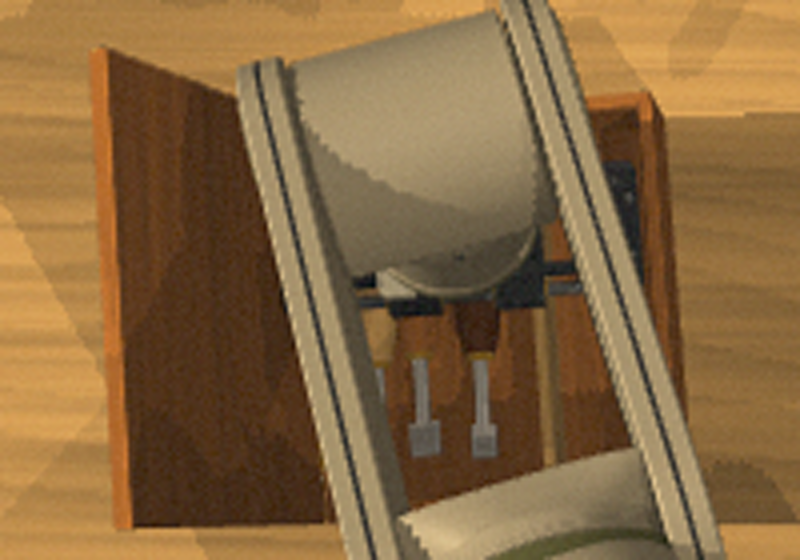

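move_arm --pt "0.02 0 0.03 0 0 0 -1" --pt "0.02 0 0.05 0 0 0 -1" --pt "0.02 0 0.05 0 0 0 -0.25" --pt "0.02 0 0.05 0 0 0 -0.25" --pt "0.02 0 0.05 0 0 0 -0.25" --pt "0 0 -0.3 0 0 0 -0.25" --pt "0 0 -0.7 0 0 0 -0.2" --pt "0 0 -1 0 0 0 -0.2"

```text
t: 25.55
tool_pos: [0.484, 0.2817, 0.1469]
orientation: [-3.0, -0.155, 0.011]
force: [1.0, 0.1, -0.9]
opening: 0.0372
```

move_arm --pt "0 0.4 -0.1 -0.02 0 0 0" --pt "0 0.8 -0.1 -0.044 0 0 0.3" --pt "0 1 -0.1 -0.044 0 0 0.3" --pt "0 1 -0.1 -0.044 0 0 0.3"

```text
t: 25.95
tool_pos: [0.4939, 0.1801, 0.1404]
orientation: [3.136, 0.159, -0.004]
force: [-0.3, 0.7, -0.4]
opening: 0.0599
```

move_arm --pt "0 0.4 0 0 0 0 0" --pt "0 0.8 0 0 0 0.02 0" --pt "0 1 0 0 0 0.04 0" --pt "0 1 0 0 0 0.06 0"

```text
t: 26.35
tool_pos: [0.5046, 0.0806, 0.1409]
orientation: [3.137, -0.142, -0.002]
force: [0.7, 0.6, -0.0]
opening: 0.0468
```

```bash
python3 -c "
from h import *
st();plan([.43,-.103,.12],-.09,0);c=snap('top','m')"
```

```text
t 26.35 pos [0.5046 0.0806 0.1409] yaw -0.091 zaxis [-0.001 -0.001 -1.   ] F [ 0.7  0.6 -0. ] open 0.0468 q [ 0.06 -0.06  1.83 -0.    1.38  1.72]
shift [-0.576  1.895  0.212] turn [ 0.0003  0.0004 -0.0002] n rows>= 4.0 0.0
```

View pics/m_top.png

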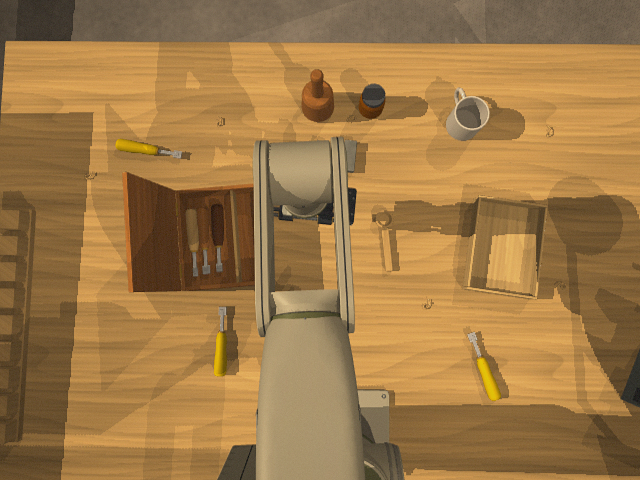

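```bash
python3 -c "
from h import *
c=load('top','m');cv2.imwrite('pics/m1.png',cv2.resize(c['frame'][170:300,120:260,::-1],(646,600),interpolation=cv2.INTER_CUBIC))
print([w2c(onz(c,*p,.024)) for p in ((194,230),(206.5,268),(217.5,228),(219,265))])"
```

```text
[array([0.0285, 0.0774]), array([-0.0638,  0.0545]), array([0.028 , 0.0216]), array([-0.0595,  0.0247])]
```

View pics/m1.png

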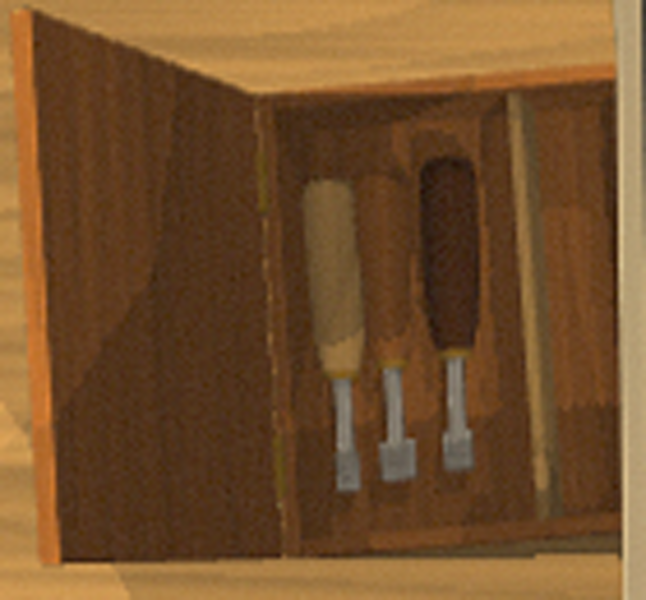

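```bash
python3 -c "
from h import *
plan([.455,-.1005,.12],.09,0)"
```

```text
shift [-0.321  1.86   0.21 ] turn [ 0.0001  0.0005 -0.0586] n rows>= 3.8 1.2
```

move_arm --pt "-0.2 0.4 0 0 0 -0.058 -0.1" --pt "-0.3 0.7 0 0 0 -0.058 -0.1" --pt "-0.3 1 0 0 0 -0.058 -0.1" --pt "-0.3 1 0 0 0 -0.058 -0.1"

```text
t: 26.8
tool_pos: [0.4656, -0.0165, 0.1411]
orientation: [3.137, 0.15, -0.002]
force: [0.5, 0.3, 0.5]
opening: 0.0419
```

```bash
python3 -c "
from h import *
st();plan([.455,-.1005,.12],.09,0);c=snap('top','n')
cv2.imwrite('pics/n1.png',cv2.resize(c['frame'][120:300,300:500,::-1],(666,600),interpolation=cv2.INTER_CUBIC))"
```

```text
t 26.8 pos [ 0.4656 -0.0165  0.1411] yaw 0.096 zaxis [-0.001 -0.001 -1.   ] F [0.5 0.3 0.5] open 0.0419 q [-0.14 -0.19  1.94 -0.    1.39  1.33]
shift [-0.186  0.825  0.212] turn [0.0004 0.0005 0.0018] n rows>= 1.7 0.0
```

View pics/n1.png

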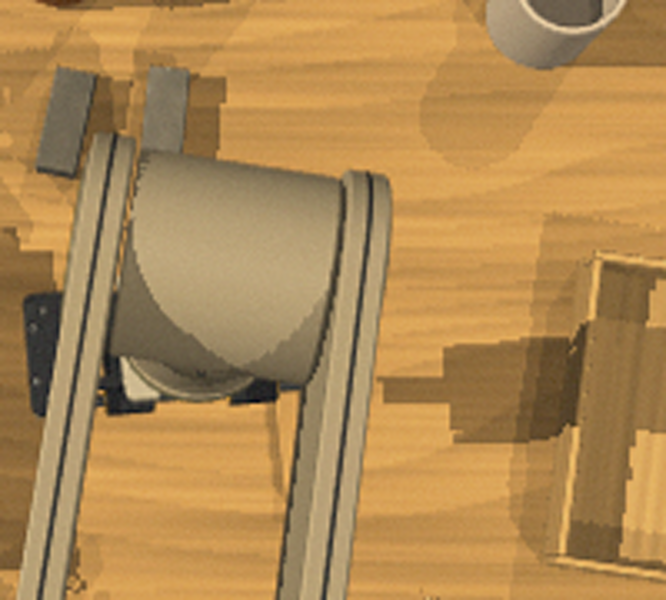

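```bash
python3 -c "
from h import *
c=snap('side','n')
cv2.imwrite('pics/n2.png',cv2.resize(c['frame'][210:390,240:480,::-1],(800,600),interpolation=cv2.INTER_CUBIC))
print(proj(c,[[.505,-.096,.016],[.385,-.107,.016]]))"
```

```text
[[354.03908009 296.60203534]
 [301.35535362 302.93628288]]
```

View pics/n2.png

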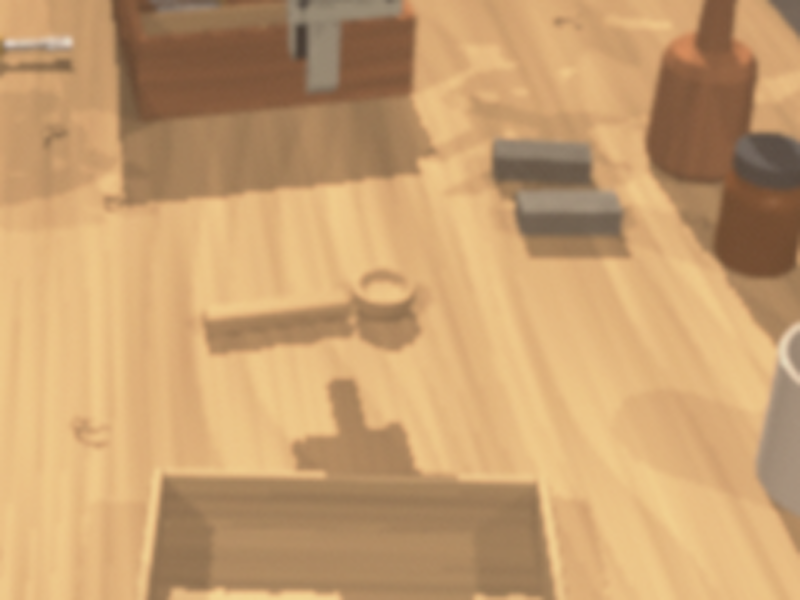

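move_arm --pt "-0.1 0.4 0 0 0 0 -0.1" --pt "-0.2 0.83 0.1 0 0 0 -0.1" --pt "-0.2 0.83 0.5 0 0 0 -0.1" --pt "-0.2 0.83 0.9 0 0 0 -0.1" --pt "-0.2 0.83 0.9 0 0 0 -0.1"

```text
t: 27.4
tool_pos: [0.4494, -0.0969, 0.0454]
orientation: [-3.134, -0.153, 0.018]
force: [-1.7, 0.7, -0.8]
opening: 0.0422
```

```bash
python3 -c "
from h import *
st();plan([.455,-.1005,.005],.09,0)"
```

```text
t 27.4 pos [ 0.4494 -0.0969  0.0454] yaw 0.098 zaxis [-0.012  0.003 -1.   ] F [-1.7  0.7 -0.8] open 0.0422 q [-0.32 -0.08  2.03 -0.    1.2   1.15]
shift [0.057 0.043 0.404] turn [-0.0013  0.0036  0.0024] n rows>= 0.8 0.1
```

move_arm --pt "0.04 0.02 0.2 0 0 0 -0.1" --pt "0.04 0.02 0.4 0 0 0 -0.1" --pt "0.04 0.02 0.4 0 0 0 -0.1" --pt "0.04 0.02 0.4 0 0 0 -1" --pt "0.04 0.02 0.4 0 0 0 -1" --pt "0.04 0.02 0.4 0 0 0 -1" --pt "0.04 0.02 0.4 0 0 0 -1"

```text
t: 28.1
tool_pos: [0.4587, -0.1013, 0.012]
orientation: [3.137, 0.152, -0.0]
force: [-0.0, 1.5, 5.5]
opening: 0.0173
```

move_arm --pt "0 0 -0.3 0 0 0 -1" --pt "0 0.1 -0.7 0 0 0 -1" --pt "0 0.4 -1 0 0 0.04 -1" --pt "0 0.8 -1 0 0 0.078 -1" --pt "0 1 -1 0 0 0.078 -1" --pt "0 1 -1 0 0 0.078 -1"

```text
t: 28.7
tool_pos: [0.4677, -0.2031, 0.1117]
orientation: [3.13, -0.237, -0.001]
force: [-0.7, -0.4, -1.0]
opening: 0.0171
```

```bash
python3 -c "
from h import *
st();plan(t2w(-.01,0,.1),TY,0)"
```

```text
t 28.7 pos [ 0.4677 -0.2031  0.1117] yaw -0.151 zaxis [-0.001 -0.002 -1.   ] F [-0.7 -0.4 -1. ] open 0.0171 q [-0.51 -0.04  1.86 -0.    1.32  1.21]
shift [-0.102  1.73   0.121] turn [0.0007 0.0002 0.0015] n rows>= 3.5 0.0
```

move_arm --pt "-0.05 0.4 0 0 0 0 -1" --pt "-0.1 0.8 0 0 0 0 -1" --pt "-0.1 1 0 0 0 0 -1" --pt "-0.1 1 0 0 0 0 -1"

```text
t: 29.1
tool_pos: [0.4421, -0.2993, 0.1109]
orientation: [3.132, -0.236, -0.004]
force: [0.0, -0.4, -0.1]
opening: 0.0173
```

move_arm --pt "0 0.4 0 0 0 0 -1" --pt "0 0.7 0.3 0 0 0 -1" --pt "0 0.73 0.6 0 0 0 -1" --pt "0 0.73 0.88 0 0 0 -1" --pt "0 0.73 0.88 0 0 0 -1"

```text
t: 29.6
tool_pos: [0.4295, -0.3662, 0.0184]
orientation: [-3.128, 0.232, 0.013]
force: [-0.5, 0.6, -2.1]
opening: 0.0178
```

```bash
python3 -c "
from h import *
st();plan(t2w(-.01,0,.02),TY,0)"
```

```text
t 29.6 pos [ 0.4295 -0.3662  0.0184] yaw -0.148 zaxis [-0.008  0.006 -1.   ] F [-0.5  0.6 -2.1] open 0.0178 q [-0.8   0.23  1.76 -0.    1.16  0.92]
shift [ 0.031  0.06  -0.016] turn [-0.0014  0.0028  0.0026] n rows>= 0.1 0.1
```

move_arm --pt "0 0 0 0 0 0 -1" --pt "0 0 0 0 0 0 -0.2" --pt "0 0 0 0 0 0 -0.2" --pt "0 0 0 0 0 0 -0.2" --pt "0 0 -0.3 0 0 0 -0.2" --pt "0 0 -0.7 0 0 0 -0.2" --pt "0.1 0 -1 0 0 0 0.1"

```text
t: 30.3
tool_pos: [0.4419, -0.372, 0.1258]
orientation: [3.131, -0.233, -0.002]
force: [1.5, -0.5, -0.0]
opening: 0.0417
```

```bash
python3 -c "
from h import *
st();plan([.6575,-.012,.14],-.1,0);c=snap('top','o')
cv2.imwrite('pics/o1.png',cv2.resize(c['frame'][60:320,240:560,::-1],(738,600),interpolation=cv2.INTER_CUBIC))"
```

```text
t 30.3 pos [ 0.4419 -0.372   0.1258] yaw -0.149 zaxis [-0.001 -0.002 -1.   ] F [ 1.5 -0.5 -0. ] open 0.0417 q [-0.79  0.13  1.66 -0.    1.35  0.93]
shift [ 1.598 -3.88  -0.152] turn [ 0.0007  0.0003 -0.0156] n rows>= 8.4 0.3
```

View pics/o1.png

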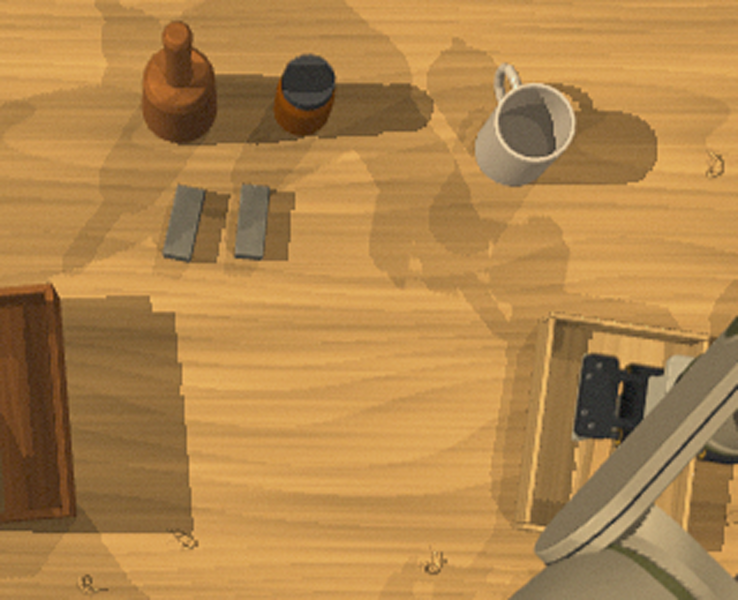

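```bash
cat >> h.py <<'E'
def stones(c,z=.022,roi=None):
    f=c['frame']; hsv=cv2.cvtColor(f,cv2.COLOR_RGB2HSV)
    m=((hsv[...,1]<60)&(hsv[...,2]>60)&(hsv[...,2]<190)).astype(np.uint8)
    if roi: 
        q=np.zeros_like(m); q[roi[1]:roi[3],roi[0]:roi[2]]=1; m&=q
    m=cv2.morphologyEx(m,cv2.MORPH_OPEN,np.ones((3,3)))
    for k in cv2.findContours(m,cv2.RETR_EXTERNAL,cv2.CHAIN_APPROX_NONE)[0]:
        if 200<cv2.contourArea(k)<900:
            P=np.array([onz(c,u,v,z)[:2] for u,v in k[:,0].astype(float)]).astype(np.float32)
            r=cv2.minAreaRect(P*1000); b=cv2.boxPoints(r)/1000
            e=b[1]-b[0] if np.linalg.norm(b[1]-b[0])>np.linalg.norm(b[2]-b[1]) else b[2]-b[1]
            e*=np.sign(e[0]); print(np.array(r[0]).round(1),np.array(r[1]).round(1),'yaw',round(float(np.arctan2(e[1],e[0])),3), cv2.boundingRect(k))
E
python3 -c "
from h import *
stones(load('top','o'),roi=(300,125,370,185))
plan([.654,.0575,.14],-.18)"
```

```text
shift [ 1.42  -4.579 -0.103] turn [ 0.0023 -0.0022  0.01  ] n rows>= 9.6 0.2
```

```bash
python3 -c "
from h import *
c=load('top','o');hsv=cv2.cvtColor(c['frame'],cv2.COLOR_RGB2HSV);print(hsv[156,319],hsv[156,350],hsv[156,335],hsv[165,370])"
```

```text
[ 18  71 112] [ 21  72 124] [ 16 145 132] [ 17 149 203]
```

```bash
sed -i 's/hsv\[...,1\]<60)/hsv[...,1]<100)/' h.py; python3 -c "
from h import *
stones(load('top','o'),roi=(300,125,370,185))"
```

```text
[654.9  59.5] [30.2 76.4] yaw -0.199 (311, 141, 18, 32)
[657.2 -11.2] [29.5 76.9] yaw -0.089 (342, 140, 15, 32)
```

move_arm --pt "0.2 -0.4 -0.1 0 0 0.013 0" --pt "0.3 -0.8 -0.1 0 0 0.013 0" --pt "0.35 -1 -0.1 0 0 0.013 0"

```text
t: 30.65
tool_pos: [0.493, -0.2758, 0.134]
orientation: [3.127, -0.295, -0.0]
force: [0.8, 0.6, -0.8]
opening: 0.0465
```

move_arm --pt "0.2 -0.4 0 0 0 0 0" --pt "0.3 -0.8 0 0 0 0 0" --pt "0.35 -1 0 0 0 0 0"

```text
t: 30.95
tool_pos: [0.546, -0.1835, 0.1333]
orientation: [3.127, -0.294, -0.001]
force: [-0.1, -0.6, 0.0]
opening: 0.0465
```

move_arm --pt "0.2 -0.4 0 0 0 0 0" --pt "0.3 -0.8 0 0 0 0 0" --pt "0.35 -1 0 0 0 0 0"

```text
t: 31.25
tool_pos: [0.5992, -0.0916, 0.1331]
orientation: [3.128, -0.294, -0.001]
force: [-0.1, -1.0, -0.4]
opening: 0.0464
```

move_arm --pt "0.2 -0.4 0 0 0 0 0" --pt "0.3 -0.8 0 0 0 0 0" --pt "0.3 -1 0 0 0 0 0" --pt "0.3 -1 0 0 0 0 0"

```text
t: 31.65
tool_pos: [0.6467, 0.0011, 0.1326]
orientation: [3.128, -0.291, -0.002]
force: [0.6, -0.4, -0.5]
opening: 0.0463
```

```bash
python3 -c "
from h import *
st();plan([.655,.058,.1],-.19)"
```

```text
t 31.65 pos [0.6467 0.0011 0.1326] yaw -0.186 zaxis [-0.001 -0.    -1.   ] F [ 0.6 -0.4 -0.5] open 0.0463 q [-0.08  0.31  1.44 -0.    1.39  1.68]
shift [-0.023 -0.575  0.325] turn [0.0001 0.0005 0.0014] n rows>= 1.3 0.0
```

move_arm --pt "-0.02 -0.3 0.1 0 0 0 0" --pt "-0.02 -0.58 0.4 0 0 0 0" --pt "-0.02 -0.58 0.7 0 0 0 0" --pt "-0.02 -0.58 0.7 0 0 0 0"

```text
t: 32.05
tool_pos: [0.6509, 0.055, 0.0571]
orientation: [3.125, -0.296, -0.016]
force: [-1.0, -0.3, -0.3]
opening: 0.0468
```

```bash
python3 -c "
from h import *
st();plan([.655,.058,.007],-.19);snap('side','p')"
```

```text
t 32.05 pos [0.6509 0.055  0.0571] yaw -0.189 zaxis [-0.011 -0.001 -1.   ] F [-1.  -0.3 -0.3] open 0.0468 q [ 0.01  0.4   1.47 -0.    1.28  1.77]
shift [ 0.039 -0.039  0.5  ] turn [0.001  0.0033 0.0005] n rows>= 1.0 0.1
```

View pics/p_side.png

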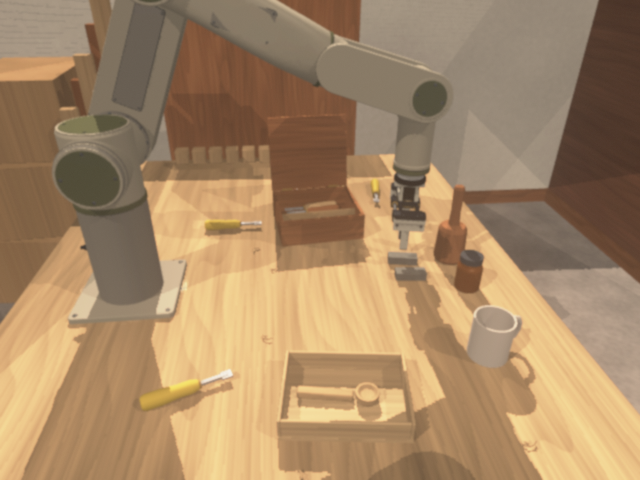

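move_arm --pt "0.03 -0.03 0.25 0 0 0 0" --pt "0.03 -0.03 0.47 0 0 0 0" --pt "0.03 -0.03 0.47 0 0 0 -1" --pt "0.03 -0.03 0.47 0 0 0 -1" --pt "0.03 -0.03 0.47 0 0 0 -1" --pt "0.03 -0.03 0.47 0 0 0 -1"

```text
t: 32.7
tool_pos: [0.6599, 0.0571, 0.0177]
orientation: [3.127, -0.297, 0.002]
force: [-0.9, -1.4, 5.1]
opening: 0.0294
```

move_arm --pt "0 0 -0.2 0 0 0 -1" --pt "-0.2 0 -0.4 0 0 0 -1" --pt "-0.5 0 -0.5 0 0 -0.04 -1" --pt "-0.8 0 -0.5 0 0 -0.094 -1" --pt "-1 0 -0.5 0 0 -0.094 -1" --pt "-1 0 -0.5 0 0 -0.094 -1"

```text
t: 33.3
tool_pos: [0.5581, 0.077, 0.0659]
orientation: [3.136, 0.169, -0.005]
force: [1.1, -0.3, -1.3]
opening: 0.0292
```

```bash
python3 -c "
from h import *
st();plan([.52,.05,.012],.105)"
```

```text
t 33.3 pos [0.5581 0.077  0.0659] yaw 0.107 zaxis [-0.003 -0.001 -1.   ] F [ 1.1 -0.3 -1.3] open 0.0292 q [ 0.05  0.16  1.74 -0.    1.24  1.51]
shift [-0.406  0.227  0.54 ] turn [0.0001 0.001  0.0008] n rows>= 1.4 0.0
```

move_arm --pt "-0.2 0.1 0.1 0 0 0 -1" --pt "-0.4 0.2 0.3 0 0 0 -1" --pt "-0.4 0.2 0.46 0 0 0 -1" --pt "-0.4 0.2 0.46 0 0 0 -1" --pt "-0.4 0.2 0.46 0 0 0 0" --pt "-0.4 0.2 0.46 0 0 0 0" --pt "-0.4 0.2 0 0 0 0 0" --pt "-0.4 0.2 -0.3 0 0 0 0"

```text
t: 34.1
tool_pos: [0.5238, 0.0525, 0.0984]
orientation: [3.136, 0.167, -0.0]
force: [0.5, -0.3, 1.1]
opening: 0.0464
```

```bash
python3 -c "
from h import *
st();plan([.657,-.012,.1],-.09)"
```

```text
t 34.1 pos [0.5238 0.0525 0.0984] yaw 0.106 zaxis [-0.    -0.001 -1.   ] F [ 0.5 -0.3  1.1] open 0.0464 q [ 0.    0.02  1.83 -0.    1.29  1.47]
shift [ 1.257  0.782 -0.015] turn [0.0003 0.0001 0.0625] n rows>= 3.0 1.3
```

move_arm --pt "0.4 0.3 0 0 0 0.03 0" --pt "0.8 0.6 0 0 0 0.0625 0" --pt "1 0.78 0 0 0 0.0625 0" --pt "1 0.78 0 0 0 0.0625 0"

```text
t: 34.5
tool_pos: [0.6338, -0.017, 0.0969]
orientation: [3.136, -0.145, 0.003]
force: [-0.8, -0.2, 0.9]
opening: 0.0465
```

```bash
python3 -c "
from h import *
st();plan([.657,-.012,.012],-.09);c=snap('top','q');snap('side','q')"
```

```text
t 34.5 pos [ 0.6338 -0.017   0.0969] yaw -0.092 zaxis [ 0.002 -0.002 -1.   ] F [-0.8 -0.2  0.9] open 0.0465 q [-0.11  0.3   1.52 -0.    1.32  1.56]
shift [ 0.225 -0.073  0.85 ] turn [ 0.0005 -0.0006 -0.0008] n rows>= 1.8 0.0
```

View pics/q_top.png

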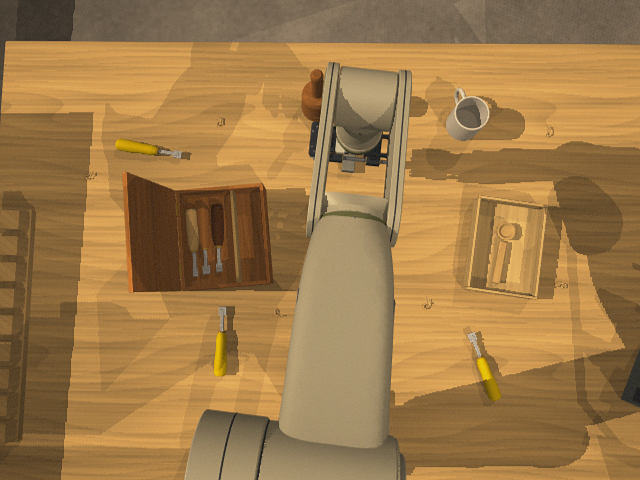

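View pics/q_side.png

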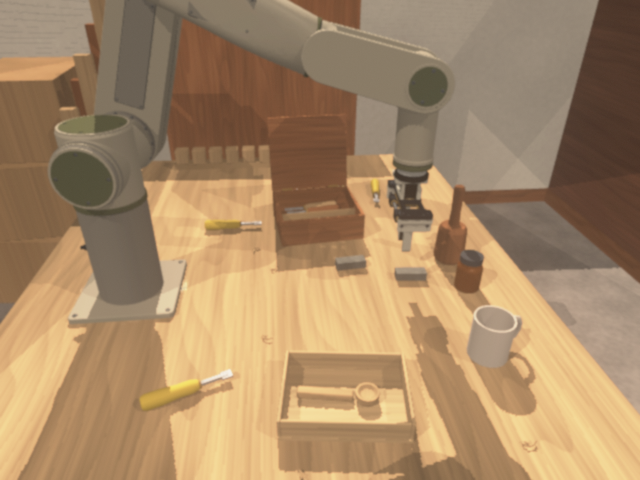

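move_arm --pt "0.22 -0.07 0.2 0 0 0 0" --pt "0.22 -0.07 0.5 0 0 0 0" --pt "0.22 -0.07 0.85 0 0 0 0" --pt "0.22 -0.07 0.85 0 0 0 0" --pt "0.22 -0.07 0.85 0 0 0 -1" --pt "0.22 -0.07 0.85 0 0 0 -1" --pt "0.22 -0.07 0.85 0 0 0 -1" --pt "0.22 -0.07 0.85 0 0 0 -1"

```text
t: 35.4
tool_pos: [0.6544, -0.0097, 0.0132]
orientation: [3.137, -0.142, 0.003]
force: [-1.7, 1.8, 6.4]
opening: 0.0296
```

move_arm --pt "0 0 -0.2 0 0 0 -1" --pt "-0.2 0 -0.4 0 0 0 -1" --pt "-0.5 0.2 -0.5 0 0 -0.04 -1" --pt "-0.8 0.4 -0.5 0 0 -0.062 -1" --pt "-1 0.6 -0.5 0 0 -0.062 -1" --pt "-1 0.6 -0.5 0 0 -0.062 -1"

```text
t: 36.0
tool_pos: [0.5457, -0.0621, 0.0611]
orientation: [3.136, 0.161, -0.004]
force: [0.1, 0.5, -1.9]
opening: 0.0295
```

```bash
python3 -c "
from h import *
st();plan([.52,-.07,.014],.105)"
```

```text
t 36.0 pos [ 0.5457 -0.0621  0.0611] yaw 0.103 zaxis [-0.003 -0.002 -1.   ] F [ 0.1  0.5 -1.9] open 0.0295 q [-0.21  0.13  1.79 -0.    1.23  1.26]
shift [-0.262  0.051  0.472] turn [ 0.0004  0.0009 -0.0007] n rows>= 1.1 0.0
```

move_arm --pt "-0.2 0.05 0.1 0 0 0 -1" --pt "-0.26 0.05 0.3 0 0 0 -1" --pt "-0.26 0.05 0.46 0 0 0 -1" --pt "-0.26 0.05 0.46 0 0 0 -1" --pt "-0.26 0.05 0.46 0 0 0 0" --pt "-0.26 0.05 0.46 0 0 0 0" --pt "-0.26 0.05 0 0 0 0 0" --pt "-0.26 0.05 -0.5 0 0 0 0.8"

```text
t: 36.8
tool_pos: [0.521, -0.0675, 0.1105]
orientation: [-3.137, -0.164, 0.009]
force: [1.6, 0.1, 0.9]
opening: 0.0502
```

move_arm --pt "-0.5 0 -0.5 0 0 -0.5 1" --pt "-1 0 -0.5 0 0 -0.5 1" --pt "-1 0 -0.5 0 0 -0.5 1" --pt "-1 0 -0.5 0 0 -0.5 1" --pt "-1 0 -0.5 0 0 -0.5 1" --pt "-1 0 -0.5 0 0 -0.5 1" --pt "-1 0 -0.5 0 0 -0.5 1" --pt "-1 0 -0.5 0 0 -0.5 1"

```text
t: 37.6
tool_pos: [0.4238, -0.0785, 0.1622]
orientation: [2.49, 1.914, -0.002]
force: [0.4, 0.4, -0.2]
opening: 0.0928
```

move_arm --pt "0 0 0 0 0 -0.12 1" --pt "0 0 0 0 0 -0.12 1" --pt "0 0 0 0 0 -0.12 1" --pt "0 0 0 0 0 -0.12 1"

```text
t: 38.0
tool_pos: [0.4238, -0.0785, 0.162]
orientation: [2.093, 2.342, -0.002]
force: [-0.9, -0.2, 0.1]
opening: 0.0929
```

```bash
python3 -c "
from h import *
st();c=snap('top','r');stones(c,roi=(260,140,420,260));plan([.522,.051,.1],1.676)"
```

```text
t 38.0 pos [ 0.4238 -0.0785  0.162 ] yaw 1.683 zaxis [-0.    -0.001 -1.   ] F [-0.9 -0.2  0.1] open 0.0929 q [-0.3  -0.31  2.01 -0.    1.45 -0.41]
[519.5  52.8] [75.6 29.8] yaw 0.101 (315, 197, 14, 32)
shift [1.181 1.118 0.616] turn [-0.0002  0.0004  0.0012] n rows>= 3.5 0.0
```

View pics/r_top.png

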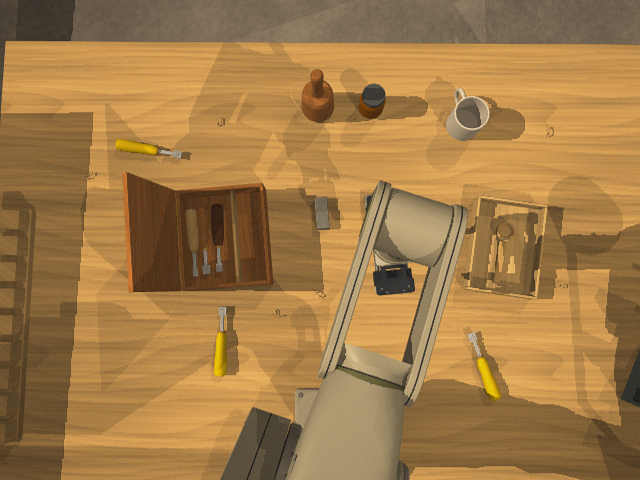

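move_arm --pt "0.4 0.4 0 0 0 0 1" --pt "0.8 0.8 0 0 0 0 1" --pt "1 1 0 0 0 0 1" --pt "1 1 0.2 0 0 0 1" --pt "1 1 0.4 0 0 0 1"

```text
t: 38.55
tool_pos: [0.5129, 0.0333, 0.121]
orientation: [2.095, 2.34, -0.001]
force: [-0.4, -0.2, 0.1]
opening: 0.0933
```

```bash
python3 -c "
from h import *
st();plan([.5195,.053,.06],1.676)"
```

```text
t 38.55 pos [0.5129 0.0333 0.121 ] yaw 1.681 zaxis [-0.    -0.001 -1.   ] F [-0.4 -0.2  0.1] open 0.0933 q [-0.03 -0.03  1.84 -0.    1.34 -0.14]
shift [0.189 0.088 0.61 ] turn [-0.      0.0003  0.0016] n rows>= 1.3 0.0
```

move_arm --pt "0.19 0.09 0.1 0 0 0 1" --pt "0.19 0.09 0.4 0 0 0 1" --pt "0.19 0.09 0.7 0 0 0 1" --pt "0.19 0.09 0.7 0 0 0 1" --pt "0.19 0.09 0.7 0 0 0 1"

```text
t: 39.05
tool_pos: [0.5178, 0.0518, 0.0508]
orientation: [-2.095, -2.338, 0.004]
force: [-0.7, -0.8, 0.3]
opening: 0.0935
```

```bash
python3 -c "
from h import *
st();plan([.5195,.053,.010],1.676);c=snap('side','s')
cv2.imwrite('pics/s1.png',cv2.resize(c['frame'][180:330,260:460,::-1],(800,600),interpolation=cv2.INTER_CUBIC))"
```

```text
t 39.05 pos [0.5178 0.0518 0.0508] yaw 1.68 zaxis [-0.003 -0.001 -1.   ] F [-0.7 -0.8  0.3] open 0.0935 q [ 0.    0.07  1.87 -0.    1.2  -0.11]
shift [0.01  0.019 0.408] turn [-0.0011  0.0001  0.0013] n rows>= 0.8 0.0
```

View pics/s1.png

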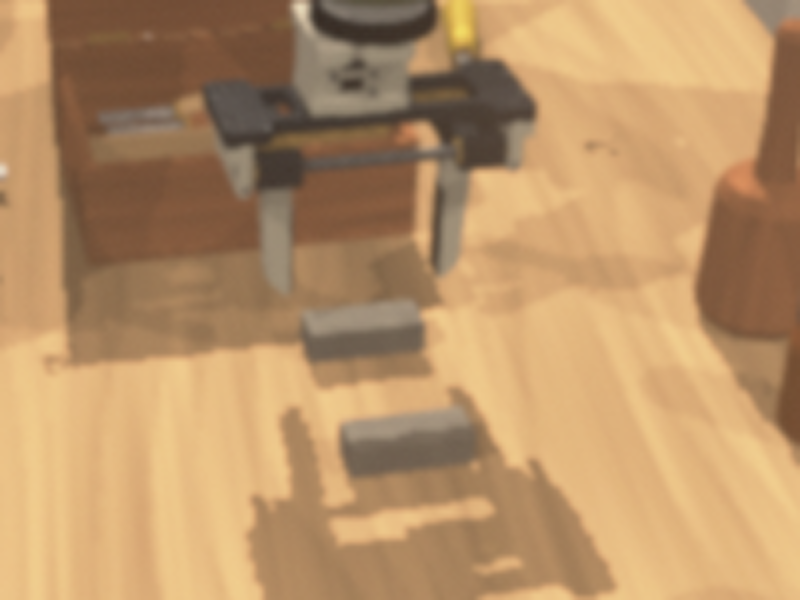

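move_arm --pt "0.01 0.02 0.2 0 0 0 1" --pt "0.01 0.02 0.4 0 0 0 1" --pt "0.01 0.02 0.4 0 0 0 1" --pt "0.01 0.02 0.4 0 0 0 -1" --pt "0.01 0.02 0.4 0 0 0 -1" --pt "0.01 0.02 0.4 0 0 0 -1" --pt "0.01 0.02 0.4 0 0 0 -1"

```text
t: 39.8
tool_pos: [0.5212, 0.0529, 0.0122]
orientation: [2.095, 2.34, -0.001]
force: [-1.7, 0.3, 7.2]
opening: 0.0742
```

move_arm --pt "0 0 -0.3 0 0 0 -1" --pt "0 0 -0.7 0 0 0 -1" --pt "0 0 -1 0 0 0 -1" --pt "0 0 -1 0 0 0 -1"

```text
t: 40.2
tool_pos: [0.5238, 0.0531, 0.1164]
orientation: [2.091, 2.337, 0.007]
force: [1.0, 0.2, -0.0]
opening: 0.0748
```

```bash
python3 -c "
from h import *
st();plan(c2w(-.03,-.06,.11),1.676)"
```

```text
t 40.2 pos [0.5238 0.0531 0.1164] yaw 1.681 zaxis [ 0.007 -0.001 -1.   ] F [ 1.   0.2 -0. ] open 0.0748 q [ 0.   -0.    1.82 -0.    1.32 -0.11]
shift [ 1.667 -0.752  0.056] turn [0.0023 0.0005 0.0017] n rows>= 3.7 0.1
```

move_arm --pt "0.4 -0.2 -0.1 0 0 0 -1" --pt "0.8 -0.5 -0.1 0 0 0 -1" --pt "1 -0.75 -0.1 0 0 0 -1" --pt "1 -0.75 -0.1 0 0 0 -1"

```text
t: 40.6
tool_pos: [0.431, 0.146, 0.1191]
orientation: [-2.089, -2.341, 0.006]
force: [0.3, -1.0, -2.5]
opening: 0.0748
```

move_arm --pt "0.4 0 0 0 0 0 -1" --pt "0.65 0 0 0 0 0 -1" --pt "0.65 0 0 0 0 0 -1"

```text
t: 40.9
tool_pos: [0.4269, 0.2106, 0.12]
orientation: [-2.091, -2.342, 0.003]
force: [0.1, 1.0, -2.0]
opening: 0.0743
```

```bash
python3 -c "
from h import *
st();plan(c2w(-.03,-.06,.025),1.676);s=snap('side','t');c=snap('top','t')
cv2.imwrite('pics/t1.png',np.hstack([cv2.resize(c['frame'][160:300,160:300,::-1],(400,400)),cv2.resize(s['frame'][110:250,250:390,::-1],(400,400))]))"
```

```text
t 40.9 pos [0.4269 0.2106 0.12  ] yaw 1.684 zaxis [-0.003 -0.    -1.   ] F [ 0.1  1.  -2. ] open 0.0743 q [ 0.35 -0.14  1.94  0.    1.34  0.24]
shift [-0.006  0.041  0.95 ] turn [-0.0009 -0.      0.0024] n rows>= 1.9 0.1
```

View pics/t1.png

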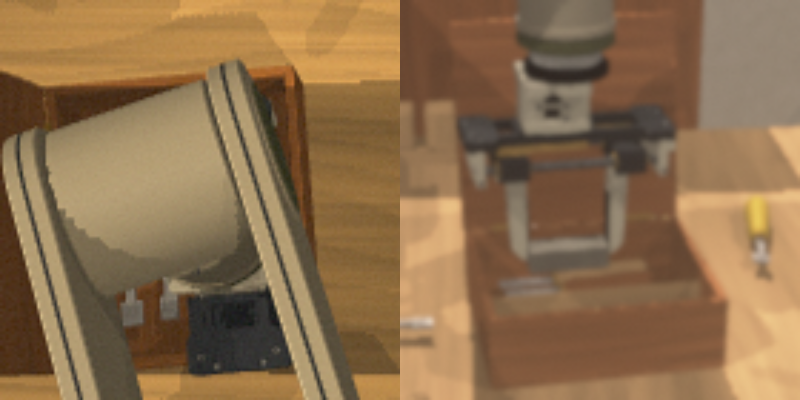

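Good. Lower and release.

move_arm --pt "0 0.04 0.3 0 0 0 -1" --pt "0 0.04 0.6 0 0 0 -1" --pt "0 0.04 0.85 0 0 0 -1" --pt "0 0.04 0.94 0 0 0 -1" --pt "0 0.04 0.94 0 0 0 -1" --pt "0 0.04 0.94 0 0 0 0.75" --pt "0 0.04 0.94 0 0 0 0.75"

```text
t: 41.7
tool_pos: [0.4327, 0.2094, 0.0284]
orientation: [2.095, 2.34, 0.001]
force: [0.8, -0.6, 0.4]
opening: 0.0809
```

move_arm --pt "0 0 -0.3 0 0 0 0.75" --pt "0 0 -0.7 0 0 0 0.75" --pt "0 0.3 -0.8 0 0 0 -1" --pt "0 0.7 -0.8 0 0 0 -1" --pt "0 0.8 -0.8 0 0 0 -1" --pt "0 0.8 -0.8 0 0 0 -1" --pt "0 0.8 -0.8 0 0 0 -1" --pt "0 0.8 -0.8 0 0 0 -1"

```text
t: 42.5
tool_pos: [0.5096, 0.218, 0.1063]
orientation: [-2.094, -2.34, 0.004]
force: [0.0, 0.5, -0.3]
opening: 0.0383
```

```bash
python3 -c "
from h import *
st();plan(c2w(.04,-.06,.02),1.676);s=snap('side','u');c=snap('top','u')
cv2.imwrite('pics/u1.png',np.hstack([cv2.resize(c['frame'][160:300,160:300,::-1],(400,400)),cv2.resize(s['frame'][110:250,250:390,::-1],(400,400))]))"
```

```text
t 42.5 pos [0.5096 0.218  0.1063] yaw 1.682 zaxis [-0.003 -0.001 -1.   ] F [ 0.   0.5 -0.3] open 0.0383 q [ 0.31  0.09  1.74 -0.    1.31  0.2 ]
shift [ 0.009 -0.089  0.863] turn [-0.001   0.0002  0.0019] n rows>= 1.7 0.0
```

View pics/u1.png

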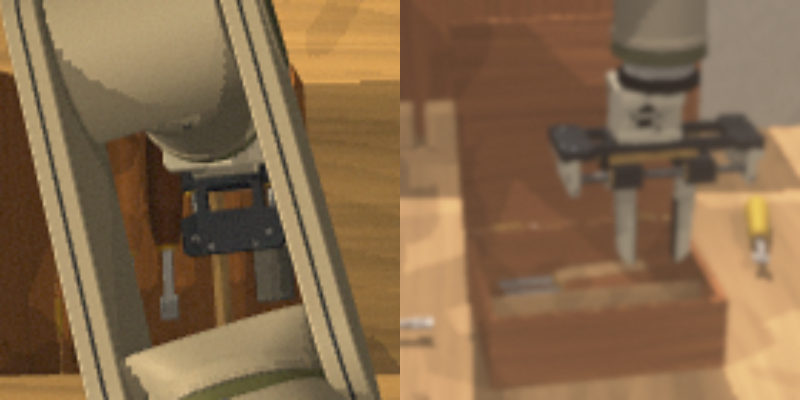

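move_arm --pt "0 0 0 0 0 0 -1" --pt "0 0 0 0 0 0 -1" --pt "0 0 0 0 0 0 -1" --pt "0 0 0.3 0 0 0 -1" --pt "0 0 0.6 0 0 0 -1" --pt "0 0 0.86 0 0 0 -1" --pt "0 0 0.86 0 0 0 -1"

```text
t: 43.3
tool_pos: [0.507, 0.2168, 0.0162]
orientation: [-2.092, -2.337, 0.014]
force: [-0.2, -1.0, 0.2]
opening: 0.0008
```

```bash
python3 -c "
from h import *
st();plan(c2w(-.01,-.06,.02),1.676)"
```

```text
t 43.3 pos [0.507  0.2168 0.0162] yaw 1.682 zaxis [-0.009 -0.003 -1.   ] F [-0.2 -1.   0.2] open 0.0008 q [ 0.31  0.2   1.79 -0.    1.15  0.2 ]
shift [ 0.02  -0.566 -0.033] turn [-0.0031  0.0007  0.0018] n rows>= 1.1 0.1
```

move_arm --pt "0 -0.12 0 0 0 0 -1" --pt "0 -0.24 0 0 0 0 -1" --pt "0 -0.36 0 0 0 0 -1" --pt "0 -0.46 0 0 0 0 -1" --pt "0 -0.55 0 0 0 0 -1" --pt "0 -0.55 0 0 0 0 -1"

```text
t: 43.9
tool_pos: [0.4561, 0.2121, 0.0217]
orientation: [-2.095, -2.341, 0.001]
force: [-0.1, 1.0, 0.9]
opening: 0.0005
```

move_arm --pt "0 0.1 -0.3 0 0 0 -1" --pt "0 0.1 -0.7 0 0 0 -1" --pt "-0.3 0.3 -1 0 0 0 0" --pt "-0.6 0.5 -1 0 0 0 1" --pt "-1 0.8 -1 0 0 0 1" --pt "-1 0.8 -1 0 0 0 1"

```text
t: 44.5
tool_pos: [0.55, 0.1172, 0.121]
orientation: [2.099, 2.336, -0.003]
force: [-0.2, 0.2, -0.8]
opening: 0.0282
```

```bash
python3 -c "
from h import *
st();s=snap('side','v');c=snap('top','v');stones(c,roi=(200,140,450,300));plan([.52,-.07,.1],1.676)"
```

```text
t 44.5 pos [0.55   0.1172 0.121 ] yaw 1.678 zaxis [-0.    -0.002 -1.   ] F [-0.2  0.2 -0.8] open 0.0282 q [ 0.12  0.1   1.71 -0.    1.34  0.01]
[526.7 -66. ] [76.1 30.5] yaw 0.114 (364, 194, 16, 33)
shift [-1.863 -0.474  0.203] turn [-0.0011  0.0001  0.001 ] n rows>= 3.9 0.0
```

View pics/v_top.png

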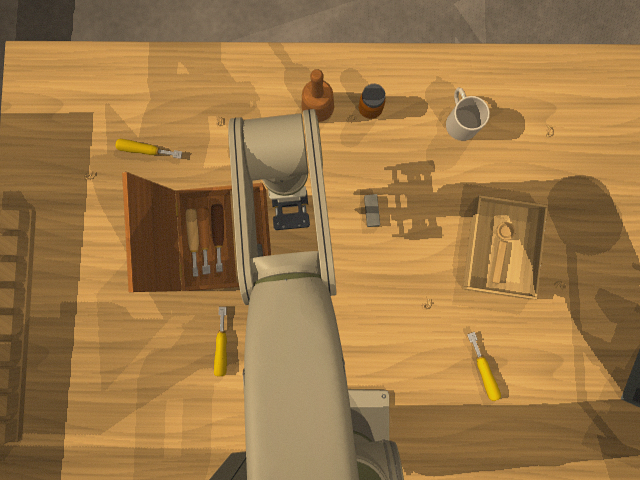

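View pics/v_side.png

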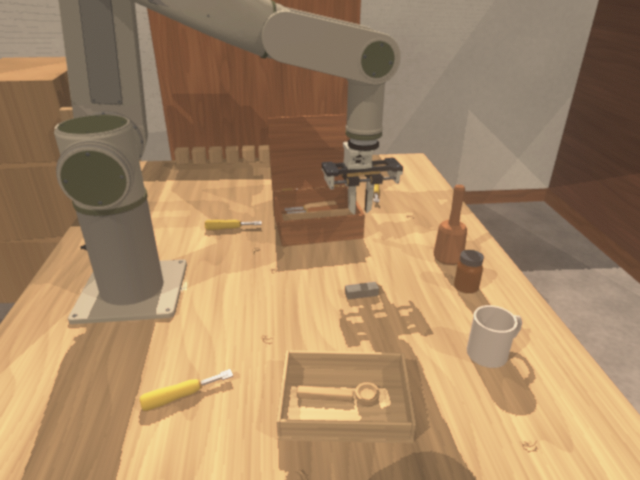

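```bash
python3 -c "
from h import *
plan([.5255,-.067,.1],1.676)"
```

```text
shift [-1.84  -0.416  0.202] turn [-0.0011  0.0001  0.001 ] n rows>= 3.8 0.0
```

move_arm --pt "-0.4 -0.2 0 0 0 0 1" --pt "-0.8 -0.3 0 0 0 0 1" --pt "-1 -0.4 0 0 0 0 1" --pt "-1 -0.4 0 0 0 0 1"

```text
t: 45.0
tool_pos: [0.5166, 0.0164, 0.1202]
orientation: [-2.096, -2.338, 0.005]
force: [0.3, 0.7, 0.2]
opening: 0.0677
```

move_arm --pt "-0.4 0 0 0 0 0 1" --pt "-0.82 0 0.1 0 0 0 1" --pt "-0.82 0 0.4 0 0 0 1" --pt "-0.82 0 0.6 0 0 0 1" --pt "-0.82 0 0.6 0 0 0 1"

```text
t: 45.5
tool_pos: [0.5242, -0.062, 0.0571]
orientation: [-2.09, -2.336, 0.008]
force: [-0.9, -0.3, 0.6]
opening: 0.093
```

```bash
python3 -c "
from h import *
st();plan([.5255,-.067,.01],1.68);c=snap('side','w')
cv2.imwrite('pics/w1.png',cv2.resize(c['frame'][200:350,260:460,::-1],(800,600),interpolation=cv2.INTER_CUBIC))"
```

```text
t 45.5 pos [ 0.5242 -0.062   0.0571] yaw 1.682 zaxis [-0.009  0.001 -1.   ] F [-0.9 -0.3  0.6] open 0.093 q [-0.21  0.09  1.84 -0.    1.22 -0.33]
shift [-0.052  0.012  0.47 ] turn [-0.0027 -0.0007  0.0007] n rows>= 0.9 0.1
```

View pics/w1.png

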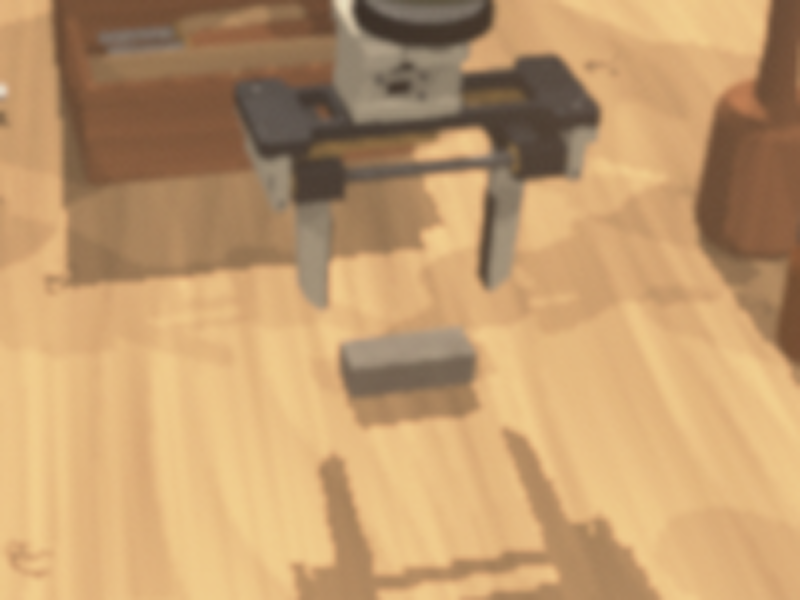

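move_arm --pt "-0.05 0 0.2 0 0 0 1" --pt "-0.05 0 0.45 0 0 0 1" --pt "-0.05 0 0.45 0 0 0 1" --pt "-0.05 0 0.45 0 0 0 -1" --pt "-0.05 0 0.45 0 0 0 -1" --pt "-0.05 0 0.45 0 0 0 -1" --pt "-0.05 0 0.45 0 0 0 -1"

```text
t: 46.25
tool_pos: [0.5287, -0.069, 0.0174]
orientation: [2.094, 2.34, -0.001]
force: [-0.8, 1.8, 6.7]
opening: 0.0742
```

move_arm --pt "0 0 -0.3 0 0 0 -1" --pt "0 0 -0.7 0 0 0 -1" --pt "0.4 0 -1 0 0 0 -1" --pt "0.8 0 -1 0 0 0 -1" --pt "1 -0.2 -1 0 0 0 -1" --pt "1 -0.2 -1 0 0 0 -1"

```text
t: 46.85
tool_pos: [0.4949, 0.0306, 0.1158]
orientation: [-2.09, -2.342, 0.003]
force: [-0.0, -0.8, -1.9]
opening: 0.0744
```

```bash
python3 -c "
from h import *
st();plan(c2w(.042,-.06,.12),1.676)"
```

```text
t 46.85 pos [0.4949 0.0306 0.1158] yaw 1.684 zaxis [-0.003 -0.    -1.   ] F [-0.  -0.8 -1.9] open 0.0744 q [-0.04 -0.08  1.89 -0.    1.33 -0.15]
shift [ 1.854  0.286 -0.043] turn [-0.001  -0.0001  0.0026] n rows>= 3.8 0.1
```

move_arm --pt "0.4 0.1 -0.1 0 0 0.002 -1" --pt "0.8 0.2 -0.1 0 0 0.002 -1" --pt "1 0.28 -0.1 0 0 0.002 -1" --pt "1 0.28 -0.1 0 0 0.002 -1"

```text
t: 47.25
tool_pos: [0.5143, 0.1328, 0.1258]
orientation: [-2.099, -2.336, 0.001]
force: [-0.4, -0.6, -0.6]
opening: 0.0745
```

move_arm --pt "0.4 0 0 0 0 0 -1" --pt "0.84 0 0 0 0 0 -1" --pt "0.84 0 0.2 0 0 0 -1" --pt "0.84 0 0.4 0 0 0 -1" --pt "0.84 0 0.4 0 0 0 -1"

```text
t: 47.75
tool_pos: [0.5025, 0.2127, 0.0822]
orientation: [-2.1, -2.332, 0.011]
force: [-0.3, -0.8, -2.2]
opening: 0.0741
```

```bash
python3 -c "
from h import *
st();plan(c2w(.042,-.06,.027),1.676);c=snap('top','x')
cv2.imwrite('pics/x1.png',cv2.resize(c['frame'][160:300,160:300,::-1],(600,600),interpolation=cv2.INTER_CUBIC))"
```

```text
t 47.75 pos [0.5025 0.2127 0.0822] yaw 1.675 zaxis [-0.008 -0.003 -1.   ] F [-0.3 -0.8 -2.2] open 0.0741 q [ 0.31  0.1   1.78 -0.    1.27  0.2 ]
shift [0.055 0.008 0.552] turn [-0.0025  0.0007 -0.0003] n rows>= 1.1 0.1
```

View pics/x1.png

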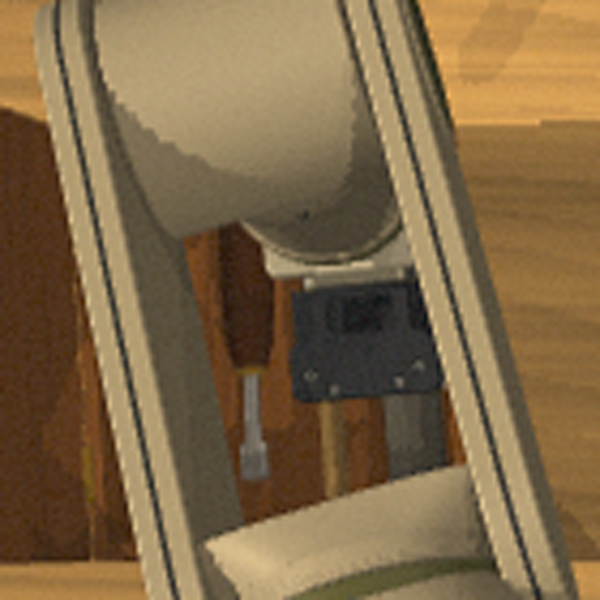

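move_arm --pt "0.05 0 0.2 0 0 0 -1" --pt "0.05 0 0.4 0 0 0 -1" --pt "0.05 0 0.53 0 0 0 -1" --pt "0.05 0 0.53 0 0 0 -1" --pt "0.05 0 0.53 0 0 0 0.72" --pt "0.05 0 0.53 0 0 0 0.72" --pt "0.05 0 0.53 0 0 0 0.72"

```text
t: 48.5
tool_pos: [0.5051, 0.2195, 0.0339]
orientation: [2.102, 2.334, -0.0]
force: [0.5, -0.1, -0.1]
opening: 0.0801
```

move_arm --pt "0 0 -0.3 0 0 0 0.72" --pt "0 0 -0.7 0 0 0 0.72" --pt "-0.3 0 -1 0 0 0 -1" --pt "-0.6 0 -1 0 0 0 -1" --pt "-1 0 -1 0 0 0 -1" --pt "-1 0 -1 0 0 0 -1"

```text
t: 49.1
tool_pos: [0.5158, 0.1162, 0.1338]
orientation: [2.105, 2.33, -0.002]
force: [0.1, 0.7, -0.9]
opening: 0.0527
```

move_arm --pt "-0.4 0 -0.5 0 0 0 -1" --pt "-0.8 0 -1 0 0 0 -1" --pt "-1 0 -1 0 0 0 -1" --pt "-1 0 -1 0 0 0 -1"

```text
t: 49.5
tool_pos: [0.528, 0.0172, 0.2378]
orientation: [2.102, 2.326, 0.003]
force: [0.5, 1.2, 0.3]
opening: 0.0207
```

```bash
python3 -c "
from h import *
st();c=snap('top','y');snap('side','y')"
```

```text
t 49.5 pos [0.528  0.0172 0.2378] yaw 1.672 zaxis [ 0.006 -0.003 -1.   ] F [0.5 1.2 0.3] open 0.0207 q [-0.06 -0.08  1.67 -0.    1.55 -0.16]
```

View pics/y_top.png

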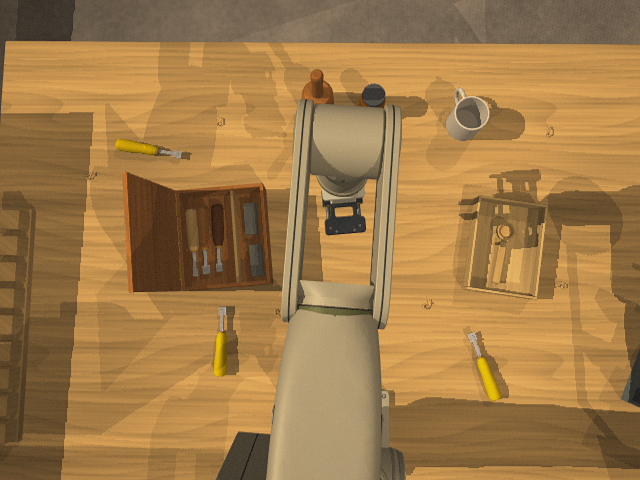

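View pics/y_side.png

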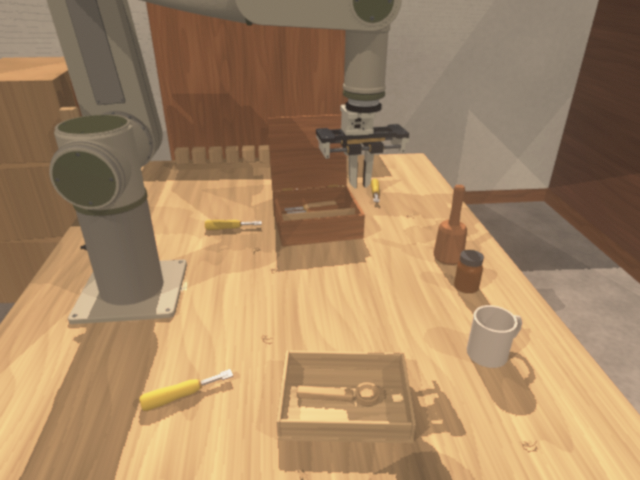

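```bash
python3 -c "
from h import *
plan(c2w(0,.2,.33),1.676)"
```

```text
shift [ 4.589 -0.457 -0.968] turn [-0.0002  0.0001 -0.0008] n rows>= 9.4 0.0
```

move_arm --pt "0 0 -0.4 0 0 0 -1" --pt "0.2 -0.2 -0.9 0 0 0 -1" --pt "0.6 -0.3 -1 0 0 0 -1" --pt "1 -0.5 -1 0 0 0 -1" --pt "1 -0.5 -1 0 0 0 -1"

```text
t: 50.1
tool_pos: [0.4629, 0.12, 0.3325]
orientation: [-2.093, -2.339, 0.001]
force: [1.2, -0.6, 1.2]
opening: 0.0007
```

move_arm --pt "0.4 0 0 0 0 0 -1" --pt "0.8 0 0 0 0 0 -1" --pt "1 0 0 0 0 0 -1" --pt "1 0 0 0 0 0 -1"

```text
t: 50.5
tool_pos: [0.4534, 0.2172, 0.3305]
orientation: [-2.095, -2.337, 0.007]
force: [-0.4, -0.2, -0.1]
opening: 0.0005
```

```bash
python3 -c "
from h import *
st();plan(c2w(0,.2,.33),1.676)"
```

```text
t 50.5 pos [0.4534 0.2172 0.3305] yaw 1.68 zaxis [-0.006 -0.001 -1.   ] F [-0.4 -0.2 -0.1] open 0.0005 q [ 0.34 -0.15  1.56  0.    1.73  0.24]
shift [2.556 0.078 0.003] turn [-0.0018  0.0001  0.0012] n rows>= 5.1 0.0
```

move_arm --pt "0.4 0 0 0 0 0 -1" --pt "0.8 0.05 0 0 0 0 -1" --pt "1 0.08 0 0 0 0 -1"

```text
t: 50.8
tool_pos: [0.4516, 0.3165, 0.3308]
orientation: [-2.099, -2.334, 0.006]
force: [-1.5, -1.2, -0.3]
opening: 0.0002
```

move_arm --pt "0.4 0 0 0 0 0 -1" --pt "0.8 0 0 0 0 0 -1" --pt "1 0 0 0 0 0 -1" --pt "1 0 0 0 0 0 -1"

```text
t: 51.2
tool_pos: [0.4408, 0.4157, 0.3302]
orientation: [-2.097, -2.336, 0.008]
force: [0.4, 0.4, 0.8]
opening: 0.0004
```

move_arm --pt "0.3 0 0 0 0 0 -1" --pt "0.6 0 0 0 0 0 -1" --pt "0.6 0 0.4 0 0 0 -1" --pt "0.6 0 0.84 0 0 0 -1" --pt "0.6 0 0.84 0 0 0 -1"

```text
t: 51.7
tool_pos: [0.4327, 0.4696, 0.2391]
orientation: [-2.101, -2.333, 0.026]
force: [-1.1, -0.7, -1.5]
opening: 0.0001
```

```bash
python3 -c "
from h import *
st();plan(c2w(0,.1175,.245),1.676);print(w2c(read_state()['tool_pos']));snap('top','aa');snap('side','aa')"
```

```text
t 51.7 pos [0.4327 0.4696 0.2391] yaw 1.675 zaxis [-0.013 -0.011 -1.   ] F [-1.1 -0.7 -1.5] open 0.0001 q [0.75 0.24 1.32 0.   1.59 0.64]
shift [-0.8    0.009 -0.051] turn [-0.0044  0.0031 -0.0003] n rows>= 1.6 0.1
[-0.0009  0.1975]
```

View pics/aa_side.png

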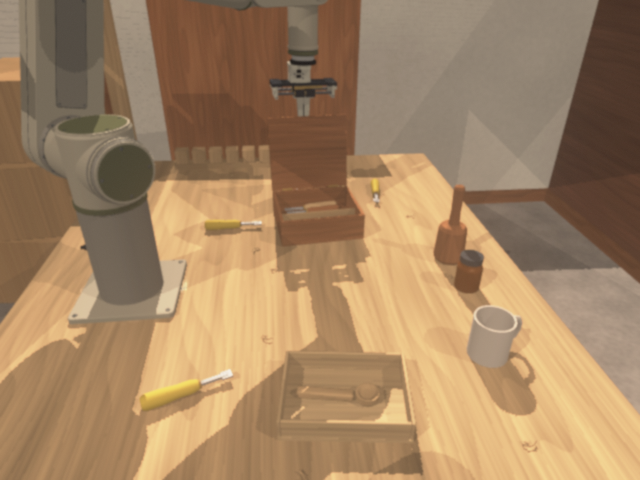

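move_arm --pt "-0.15 0 0 0 0 0 -1" --pt "-0.3 0 0 0 0 0 -1" --pt "-0.42 0 0 0 0 0 -1" --pt "-0.54 0 0 0 0 0 -1" --pt "-0.66 0 0 0 0 0 -1" --pt "-0.78 0 0 0 0 0 -1" --pt "-0.9 0 0 0 0 0 -1" --pt "-1 0 0 0 0 0 -1"

```text
t: 52.6
tool_pos: [0.446, 0.3732, 0.2483]
orientation: [-2.102, -2.333, 0.003]
force: [0.2, 3.4, 0.6]
opening: 0.0003
```

```bash
python3 -c "
from h import *
st();print(w2c(read_state()['tool_pos']));plan(c2w(0,.073,.242),1.676);plan(c2w(0,.031,.227),1.676)"
```

```text
t 52.6 pos [0.446  0.3732 0.2483] yaw 1.675 zaxis [-0.002 -0.001 -1.   ] F [0.2 3.4 0.6] open 0.0003 q [0.61 0.07 1.5  0.   1.58 0.5 ]
[0.0023 0.1002]
shift [-0.272 -0.022  0.064] turn [-0.0008  0.0002 -0.0003] n rows>= 0.6 0.0
shift [-0.692 -0.022  0.214] turn [-0.0008  0.0002 -0.0003] n rows>= 1.4 0.0
```

move_arm --pt "-0.13 0 0.02 0 0 0 -1" --pt "-0.27 0 0.06 0 0 0 -1" --pt "-0.41 0 0.1 0 0 0 -1" --pt "-0.55 0 0.15 0 0 0 -1" --pt "-0.69 0 0.21 0 0 0 -1" --pt "-0.8 0 0.27 0 0 0 -1" --pt "-0.9 0 0.33 0 0 0 -1" --pt "-1 0 0.4 0 0 0 -1"

```text
t: 53.4
tool_pos: [0.4562, 0.2738, 0.2076]
orientation: [-2.101, -2.333, 0.004]
force: [-0.0, 2.5, -0.4]
opening: 0.0007
```

```bash
python3 -c "
from h import *
st();print(w2c(read_state()['tool_pos']));plan(c2w(0,-.006,.202),1.676);plan(c2w(0,-.035,.169),1.676);plan(c2w(0,-.054,.129),1.676);snap('side','ab')"
```

```text
t 53.4 pos [0.4562 0.2738 0.2076] yaw 1.675 zaxis [-0.003 -0.001 -1.   ] F [-0.   2.5 -0.4] open 0.0007 q [ 0.44 -0.05  1.69  0.    1.5   0.34]
[0.0019 0.0003]
shift [-0.063 -0.019  0.056] turn [-0.001   0.0002 -0.0003] n rows>= 0.2 0.0
shift [-0.353 -0.018  0.386] turn [-0.001   0.0002 -0.0003] n rows>= 1.0 0.0
shift [-0.543 -0.017  0.786] turn [-0.001   0.0002 -0.0003] n rows>= 1.9 0.0
```

View pics/ab_side.png

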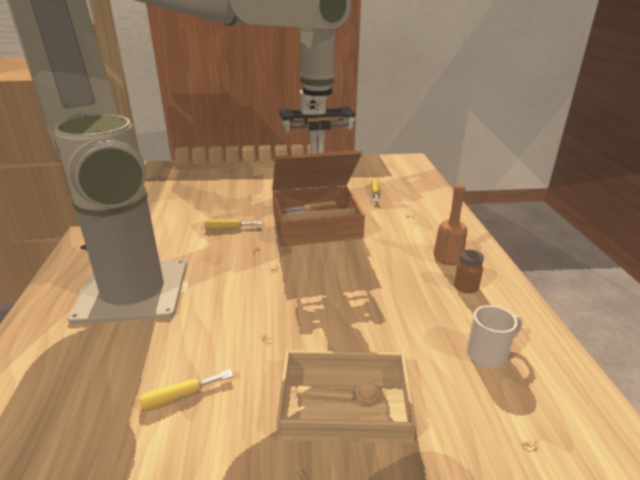

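Lid following as expected. Continue the arc.

move_arm --pt "-0.12 0 0.1 0 0 0 -1" --pt "-0.23 0 0.22 0 0 0 -1" --pt "-0.34 0 0.36 0 0 0 -1" --pt "-0.42 0 0.5 0 0 0 -1" --pt "-0.49 0 0.64 0 0 0 -1" --pt "-0.54 0 0.78 0 0 0 -1" --pt "-0.58 0 0.9 0 0 0 -1" --pt "-0.6 0 1 0 0 0 -1"

```text
t: 54.25
tool_pos: [0.4621, 0.2143, 0.1071]
orientation: [-2.102, -2.333, 0.005]
force: [0.3, -2.0, 2.2]
opening: 0.0001
```

```bash
python3 -c "
from h import *
st();print(w2c(read_state()['tool_pos']))"
```

```text
t 54.25 pos [0.4621 0.2143 0.1071] yaw 1.675 zaxis [-0.003 -0.001 -1.   ] F [ 0.3 -2.   2.2] open 0.0001 q [ 0.33 -0.03  1.86 -0.    1.31  0.23]
[ 0.0016 -0.0595]
```

move_arm --pt "-0.02 0 0.06 0 0 0 -1" --pt "-0.03 0 0.12 0 0 0 -1" --pt "-0.03 0 0.18 0 0 0 -1" --pt "-0.03 0 0.22 0 0 0 -1" --pt "-0.03 0 0.22 0 0 0 -1"

```text
t: 54.75
tool_pos: [0.4623, 0.2119, 0.0858]
orientation: [-2.101, -2.333, 0.004]
force: [0.5, 0.3, 0.4]
opening: 0.0003
```

move_arm --pt "0 0 0.01 0 0 0 -1" --pt "0 0 0.02 0 0 0 -1" --pt "0 0 0.02 0 0 0 -1"

```text
t: 55.05
tool_pos: [0.4628, 0.2121, 0.0852]
orientation: [-2.102, -2.334, 0.003]
force: [-3.0, -1.0, 5.0]
opening: 0.0005
```

```bash
python3 -c "
from h import *
st()"
```

```text
t 55.05 pos [0.4628 0.2121 0.0852] yaw 1.675 zaxis [-0.002 -0.001 -1.   ] F [-3. -1.  5.] open 0.0005 q [ 0.33 -0.01  1.88  0.    1.27  0.22]
```

move_arm --pt "0 0 0.01 0 0 0 -1" --pt "0 0 0.02 0 0 0 -1" --pt "0 0 0.02 0 0 0 -1" --pt "0 0 0.02 0 0 0 -1"

```text
t: 55.45
tool_pos: [0.4629, 0.2121, 0.0851]
orientation: [-2.102, -2.334, 0.003]
force: [-9.7, -3.6, 21.5]
opening: 0.0005
```

move_arm --pt "0 0 -0.3 0 0 0 -1" --pt "0 0 -0.7 0 0 0 -1" --pt "-0.5 0 -1 0 0 0 -1" --pt "-1 0 -1 0 0 0 -1" --pt "-1 0 -1 0 0 0 -1"

```text
t: 55.95
tool_pos: [0.4748, 0.1089, 0.1845]
orientation: [2.104, 2.329, -0.001]
force: [0.0, 1.6, 0.2]
opening: 0.0005
```

move_arm --pt "-0.4 0 -0.3 0 0 0 -1" --pt "-0.8 0 -0.5 0 0 0 -1" --pt "-1 0 -0.5 0 0 0 -1"

```text
t: 56.25
tool_pos: [0.4856, 0.0109, 0.236]
orientation: [2.102, 2.33, 0.001]
force: [0.2, -0.1, 0.3]
opening: 0.0004
```

move_arm --pt "-0.4 0 0 0 0 0 -1" --pt "-0.8 0 0 0 0 0 -1" --pt "-1 0 0 0 0 0 -1" --pt "-1 0 0 0 0 0 -1"

```text
t: 56.65
tool_pos: [0.4942, -0.0883, 0.2322]
orientation: [-2.105, -2.33, 0.004]
force: [-0.3, -0.6, 0.3]
opening: 0.0003
```

```bash
python3 -c "
from h import *
st();s=snap('side','z');c=snap('top','z')
cv2.imwrite('pics/zz.png',np.hstack([cv2.resize(c['frame'][170:310,160:300,::-1],(400,400)),cv2.resize(s['frame'][150:260,260:370,::-1],(400,400))]))"
```

```text
t 56.65 pos [ 0.4942 -0.0883  0.2322] yaw 1.672 zaxis [-0.003 -0.001 -1.   ] F [-0.3 -0.6  0.3] open 0.0003 q [-0.28 -0.14  1.73 -0.    1.55 -0.38]
```

View pics/z_top.png

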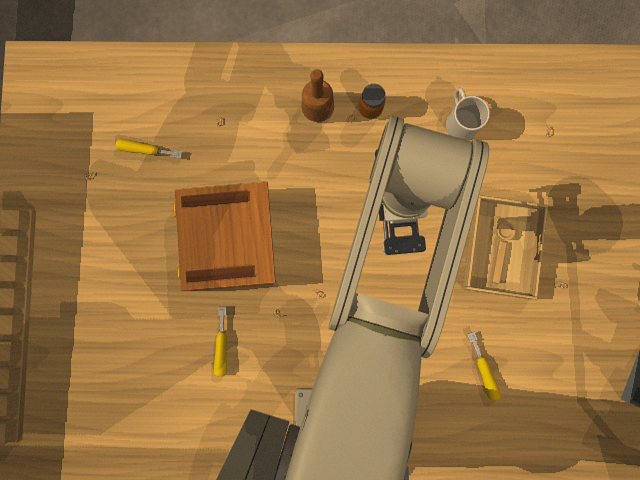

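View pics/zz.png

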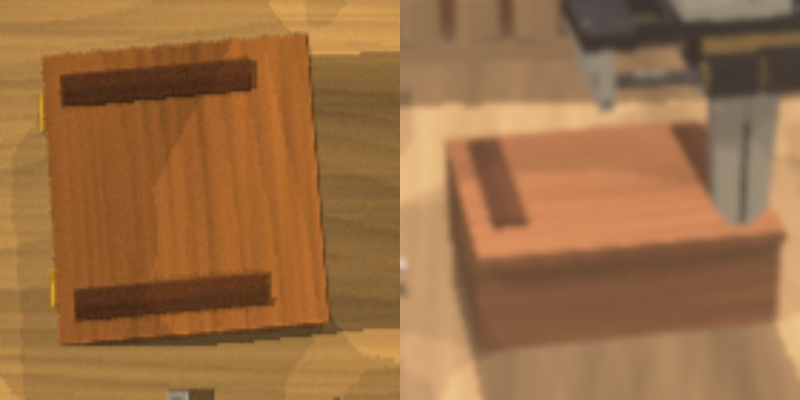

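```bash
python3 -c "
from h import *
print(close_job())"
```

```text
the job is handed in; nothing more can be done
None
```

The bench is cleared and the job is handed in, at about 57 s of the 210 s allowed. I folded the lid back to about 1.77 rad, sorted everything, then folded it fully shut.

**Sorting:**
- All three gouges are in the wide compartment, both stones in the narrow one, and the spoon in the tray.
- I found no leaf in any picture, so I took it as absent from this start.
- I left the yellow gouges, mallet, jar and mug alone.

**Last checks:**
- The picture before closing showed all five case items lying flat in their compartments, below the rim.
- Afterwards the fingertip stopped hard on the lid at z = 0.085 m with about 21 N of force, which is the lid's top height when shut. The last pictures show it flush.
- The spoon is visible in the tray, and the arm stands clear of everything.

**What went less cleanly:** pushing gouge 2 up against gouge 1 briefly put about 45 N on the fingertips. That is under the 120 N wrist limit, and only the fingertips made contact, not the gripper's body, so the 40 N rule should not apply. I moved each stone to open bench and regripped it lengthways, because the gripper was too wide for the narrow compartment. I saw no knocked items and no dropped grip.

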